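# Lock a casting in the hand-cranked cam clamp

## Robot

A 6-joint arm with a two-finger parallel gripper is mounted at the origin on the work surface. World frame = base frame: x ahead of the robot, y to its left, z up, the work surface at z = 0. Lengths are in m, angles in rad, forces in N, time in s.
With the tool pointing down it reaches from about 0.25 to 0.775 m from the base axis. Payload 4 kg.
Tool frame: the origin (TCP) lies midway between the tips of the shut fingers; the grasp point (between the pads) lies 19 mm behind it; z points along the fingers, y is the direction in which the jaws open and shut (so a half turn about z gives the same grasp; the last joint's range is limited). The gripper opens to 94 mm and grips with 3 to 60 N. Pads are 16 mm wide; open, the fingers measure 119 mm over their backs; the gripper's body (75 mm by 177 mm) begins 78 mm behind the grasp point.
Start: joints at [-1.403, 0.087, 1.371, -0, 1.684, -0.103], TCP at [0.147, -0.53, 0.17] pointing down, gripper open.
Joint ranges: [-3.1, 3.1], [-0.76, 2.03], [0.27, 2.55], [-1.08, 4.22], [0.17, 2.65], [-2.57, 2.57]. Speed limits (rad/s): [2.79, 2.79, 3.14, 3.14, 3.14, 3.14].

## Interface

Orientations are given as [roll, pitch, yaw] about the fixed x, y, z axes, in that order (R = Rz(yaw) Ry(pitch) Rx(roll)).
In Python, from bench import robot gives the robot as it stands.
- The arm moves only by the tool servo_tool, never from a script. Its argument "rows" is a list of rows, each a list of 2 entries, a list of its own where there are three numbers: the shift along the tool's x, y, z normalised to -1 to 1, where 1 is 0.08 m, then the turn about the tool's z normalised to -1 to 1, where 1 is pi/2 rad. A call has 1 to 12 rows; each row is the pose to reach, as a shift and turn from the pose commanded when the call began, along the tool's axes at that moment; what a row does not reach only later rows make up. A row lasts 1/12 s, in which the tool goes at most 41.7 mm and 7.16 degrees, less where a joint would pass 70% of its speed; a pose out of reach is approached as far as the arm can. A call with a number of a shift or a turn outside -1 to 1 is refused whole. A call with a gripper value outside its range is refused whole. "grip" is the closure, from -1 (fully open) to 1 (shut), set as the call begins (left out, the last holds). The fingers move at their own pace and stop on an object; the grip force is fixed at half the most. Time passes only in rows, so rows that repeat a pose let the fingers close. It gives the time, the measured TCP pose, the force and the opening at its end, in the units of the state.
- robot.get_obs(): the state, without advancing time (a new reading comes with each control period).
- robot.snapshot(name): name is "side" or "top" or "wrist"; returns a dict with "pixels" (420x560x3 uint8, red, green, blue), "camera_matrix" (3x3 intrinsics, pixels), "D" ([k1, k2, p1, p2, k3] as OpenCV has them; the pictures are not rectified), "world_from_camera" (4x4, takes a point from camera to world coordinates). Camera axes: x right, y down, z forward; pixel columns grow to the right and rows downward; lengths in m; the calibration is good to about 2 mm. A picture is of the moment at which its call begins. There is no depth.
- robot.close_job(): hands the job in, once; it reports no verdict.
The state is a dict: "time": time; "joint_positions": joint angles; "qvel": joint speeds; "joint_torque": joint torques, N m; "tool_pos": TCP position; "ee_rot": TCP orientation; "wrist_force": force on the tool from outside, world axes, zero at the start; "wrist_torque": the same for the moment, N m; "width": finger opening in m.
Only numpy, scipy, OpenCV 4.12 (cv2) and the standard library are available. Lean on these libraries where they do the work, as an engineer would, in place of code of your own. Each camera call takes 0.05 s, during which the arm holds its last target.

## Task

Clamp the flanged aluminium casting for deburring: set it flange down on the rest plate of the cam clamp fixture, between the jaw and the two locating blocks, and let go of it. Then crank the camshaft by its handle until the follower has gone over the cam's nose and rests in the cam's flat, so that the casting is locked home against both blocks, and let go of the crank. Hold the handle lightly and feel for the flat without forcing the crank: squeeze of all fingers and push together must stay under 60 N. Leave the other things on the bench where they lie.

Things in the scene. Friction and masses are not known exactly. Their poses are not given: they have to be found in the camera images.
- casting: The bare aluminium casting to clamp: round flange 90 mm across, 8 mm thick, with a round hollow neck on it, 54 mm across outside, 42 mm inside, top 50 mm above the flange's underside. 0.3 to 0.5 kg. Origin: centre of the flange's underside; z up along the neck. It starts on the bench, flange down; how it is turned about z does not matter.
- fixture: Cam clamp fixture, bolted down: grey base plate 140 (x) by 335 (y) by 22 mm. Origin: centre of its underside; z up. y is the clamping direction, from the camshaft (y = -87 mm) to the nest (y = +87 mm). Beyond the nest two steel locating blocks, tops 38 mm above the bench, form a 90 degree V; on its other side are the jaw and the slide (y -69 to +21 mm, up to 55 mm high).
- nest (a point): Where the centre of the casting's underside lies when home: on the steel rest plate, 26 mm above the bench, the flange touching both blocks. With the jaw open there are 9 mm between the flange in that place and the jaw: set the casting down some 4 mm short, on the jaw's side (-y of the fixture); the closing jaw then pushes it home and centres it in the V.
- shaft (a point): On the upright camshaft's axis, 75 mm above the bench; the crank turns about it either way, without a stop. Felt at the handle: 1 N or less on the cam's base circle, 1 to 3 N moving the jaw, 4 to 7 N against you as it clamps, none on the nose (18 degrees before the flat), then a pull of up to 5 N with you that turns to about 3 N against you in the flat. Let go within 10 degrees of the flat, the crank settles there.
- handle (a point): Middle of the crank's upright black handle, on its axis, 70 mm from the shaft's axis, 118 mm above the bench: a round sleeve 24 mm across, free to revolve on its pin, so a hand holding it need not turn. It spans 78 to 148 mm above the bench (full width 86 to 140), the pin's end 153. The crank arm under it has its top at 74 mm. A squeeze of 15 to 20 N per finger holds it.
- crank: Crank and camshaft. Origin: on the shaft's axis at bench level; x points along the arm to the handle, z up. At the start the arm points to the fixture's -x side (-160 to -135 degrees from its x axis) and the jaw is open. Turn counterclockwise seen from above, over the side away from the nest: the flat comes after 80 to 215 degrees (clockwise works too).
- cam (a point): On the shaft's axis at the cam's mid height, 44 mm. Cam: steel plate 16 mm thick, round base of 18 mm radius and one lobe ending in a flat 18 mm wide, 32 mm from the axis, with a rounded nose at each side. A split hub holds it on the shaft, set differently each time: with the follower in the flat, the crank arm points along the fixture's +x, give or take 52 degrees.
- jaw: Steel jaw, 56 mm wide, 10 mm thick, top 40 mm above the bench, on sprung rods in front of the carriage with the cam's flat-faced follower. It meets a casting that is home after 9 mm of travel; then its springs yield while the carriage goes on: it presses with 30 N in the flat, 33 N on the noses. Short of the first nose it springs back, past the second it opens. Origin: the fixture's, while open.
- scraper: Bystander, to be left alone: hand scraper, wooden handle and thin steel shank, 190 mm long, lying flat. Origin at the bench.
- file: Bystander, to be left alone: flat hand file, 340 mm long, with a pale wooden handle, lying flat. Origin at the bench.
- sanding_block: Bystander, to be left alone: cork sanding block, 76 x 46 x 26 mm. Origin at the bench.
- gauge_ring: Bystander, to be left alone: plain thick steel gauge ring, 72 mm across, 16 mm high. Origin at the bench.
- brush: Bystander, to be left alone: bench brush lying flat. Origin at the bench.
- oil_bottle: Bystander, to be left alone: small clear bottle with a grey cap, 56 mm across, 150 mm high. Origin at the bench.
- flange_ring: Bystander, to be left alone: thin flat aluminium ring with a large hole, 116 mm across, 12 mm high, no neck. Origin at the bench.
Things that resemble listed ones, but are neither listed nor needed, are in the scene too. Of the things that look like the casting, the largest one is meant.

How it is judged:
By the outcome, as a careful person would: the job done as asked, in the order asked, and still so for the second after the job is handed in, with the robot touching nothing.
It also fails if it takes over 72 s, if anything falls off the work surface, if the arm or the gripper's body presses on something with over 40 N, if the wrist force passes 120 N, or if a joint passes its speed limit or range.

## Working session

There is one attempt and no reset: what is moved stays moved. The work goes in short steps, Python scripts to look and compute and a tool call to move; the robot and the scene stay as the last step left them, time stands still between calls to the robot, and variables do not carry over. Pictures are saved under pics/ and viewed, and the job is handed in when it is done.

Besides the shell and the picture viewer there is one more tool, called after "Request:" by a JSON object that holds its "op" and its "data". servo_tool: Moves the arm, as the interface text tells. Its arguments: {"type":"object","properties":{"rows":{"type":"array"},"grip":{"type":"number"}},"required":["rows"]}

```bash
ls; mkdir -p pics; python3 - <<'E'
from bench import robot
import cv2,pickle
o=robot.get_obs();print(o)
for n in("top","side","wrist"):
    s=robot.snapshot(n);pickle.dump(s,open(f'pics/{n}0.pkl','wb'))
    cv2.imwrite(f'pics/{n}0.png',s["pixels"][:,:,::-1]);print(n,s["camera_matrix"].tolist(),s["D"],s["world_from_camera"].tolist() if hasattr(s["world_from_camera"],'tolist') else s["world_from_camera"])
E
```

```text
pics
{'time': 0.0, 'joint_positions': array([-1.40307428e+00,  8.79484478e-02,  1.37221379e+00,  6.71802829e-07,
        1.68356630e+00, -1.03069869e-01]), 'qvel': array([-6.13364945e-04, -5.56107730e-04, -1.07532824e-03, -7.28246998e-05,
       -1.46462430e-03, -9.44663504e-04]), 'joint_torque': array([ 6.56825032e-04, -3.40183747e+01, -3.02424109e+01,  7.18637975e-02,
        3.30903463e-02, -1.64185371e-04]), 'tool_pos': array([ 0.14703286, -0.52935828,  0.16862835]), 'ee_rot': array([-3.13946817e+00, -2.20419550e-04,  2.70791759e-01]), 'wrist_force': array([ 0.52217689, -0.24277961,  0.43107243]), 'wrist_torque': array([0.0092541 , 0.03892882, 0.01331778]), 'width': 0.09402832408997368}
top [[417.297485742599, 0.0, 270.1594701728727], [0.0, 417.297485742599, 212.0592174082113], [0.0, 0.0, 1.0]] [-0.02886292  0.          0.          0.          0.        ] [[-0.01602258442556485, -0.9960203060482724, 0.08767455005776546, 0.47063945769008164], [-0.9996495599894183, 0.014109360894356625, -0.022398284490456916, 0.07959313817093758], [0.02107211430512581, -0.08800270379175162, -0.9958
[... 273 characters left out ...]
4, 0.16424339884957936, 0.3780351915945397], [-0.2050202241058625, -0.5312224890611402, 0.8220519295173929, -0.7623166220348165], [-0.014306297908348614, -0.8381769495333837, -0.5452107217499206, 0.6465393597579685], [0.0, 0.0, 0.0, 1.0]]
wrist [[375.1228870263947, 0.0, 284.2694163473654], [0.0, 375.1228870263947, 212.65265138928086], [0.0, 0.0, 1.0]] [-0.00618858  0.          0.          0.          0.        ] [[0.26692724152409175, -0.9253468521220097, -0.2692267650145991, 0.22568976430211102], [-0.9637127681381107, -0.25709506490235606, -0.07183194366319742, -0.5062124092817138], [-0.002747409674334475, 0.27863117354441924, -0.9603942528302324, 0.38268923142584843], [0.0, 0.0, 0.0, 1.0]]
```

View pics/top0.png

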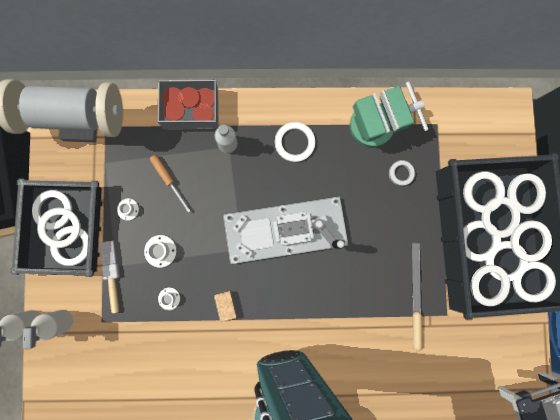

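View pics/side0.png

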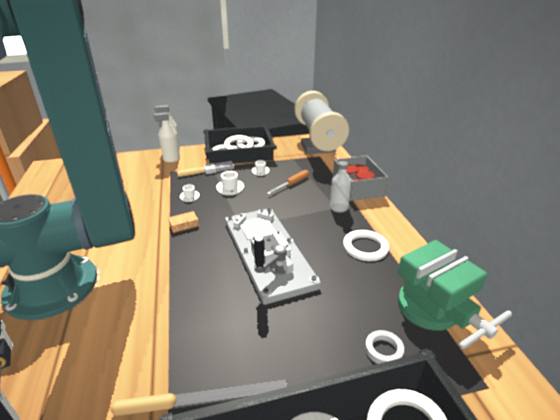

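View pics/wrist0.png

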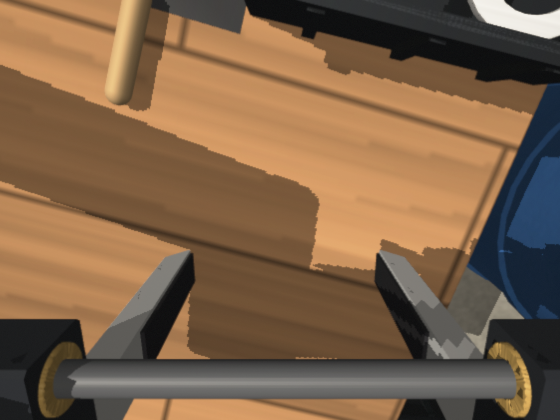

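The top view shows three flanged castings: (160,250), (128,209) and (169,299). The one at (160,250) looks the largest. The fixture is at about (285,230), with its nest on the left and its handle near (340,243). I'll check both in enlarged crops.

```bash
cat > h.py <<'E'
import numpy as np,cv2,pickle
def load(n): return pickle.load(open(f'pics/{n}.pkl','rb'))
def A(s): 
    return np.array(s["camera_matrix"],float),np.array(s["D"],float),np.array(s["world_from_camera"],float)
def ray(s,uv,z):
    K,D,T=A(s); p=cv2.undistortPoints(np.array(uv,float).reshape(-1,1,2),K,D).reshape(-1,2)
    d=np.c_[p,np.ones(len(p))]@T[:3,:3].T; o=T[:3,3]
    return o+d*((z-o[2])/d[:,2])[:,None]
def proj(s,P):
    K,D,T=A(s); W=np.linalg.inv(T); r,_=cv2.Rodrigues(W[:3,:3])
    return cv2.projectPoints(np.array(P,float).reshape(-1,1,3),r,W[:3,3],K,D)[0].reshape(-1,2)
E
python3 - <<'E'
from h import *
im=load('top0')["pixels"][:,:,::-1]
a=cv2.resize(im[190:320,100:200],None,fx=5,fy=5,interpolation=cv2.INTER_CUBIC)[:600];cv2.imwrite('pics/c1.png',a)
a=cv2.resize(im[190:275,215:360],None,fx=5.5,fy=5.5,interpolation=cv2.INTER_CUBIC);cv2.imwrite('pics/c2.png',a)
im=load('side0')["pixels"][:,:,::-1]
a=cv2.resize(im[155:305,165:335],None,fx=4,fy=4,interpolation=cv2.INTER_CUBIC);cv2.imwrite('pics/c3.png',a)
E
```

```text
(no output)
```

View pics/c1.png

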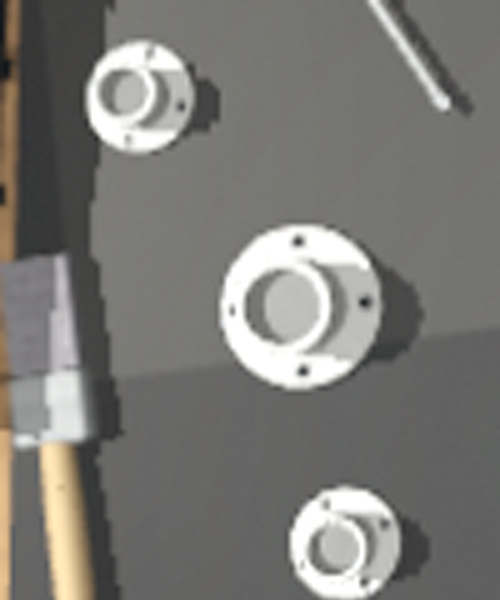

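View pics/c2.png

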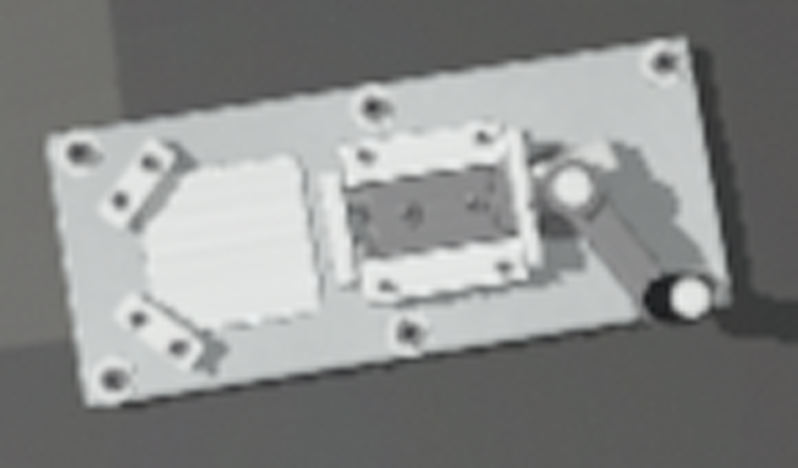

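View pics/c3.png

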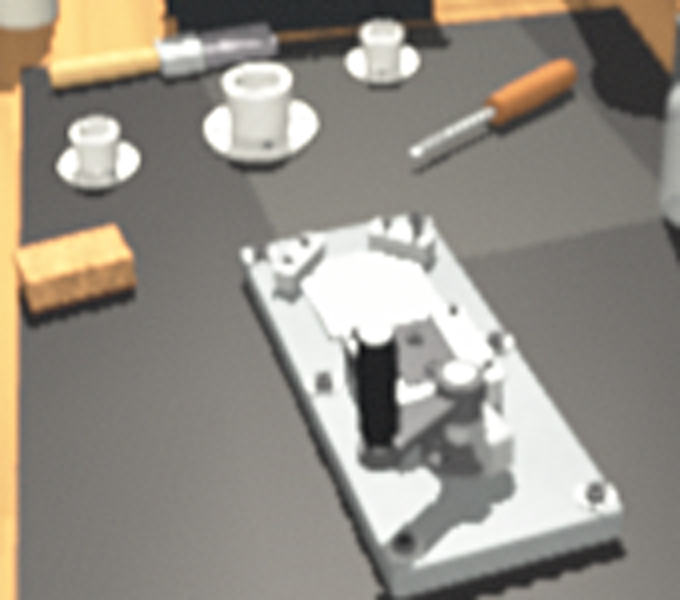

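The casting at (160,250) is confirmed. Its flange is about 32 px across (~90 mm), while the others are about 21 px. Next I fit the poses.

```bash
python3 - <<'E'
from h import *
from scipy.optimize import least_squares
t=load('top0');s=load('side0')
def up(c,k,o): return (np.array(c,float)+.5)/k-.5+np.array(o)
ct=up([(45,135),(686,38),(730,300),(88,407)],5.5,(215,190))
cs=up([(241,252),(432,212),(621,508),(398,578)],4,(165,155))
L=np.array([(-.07,.1675),(.07,.1675),(.07,-.1675),(-.07,-.1675)])
print(ray(t,ct,.022).round(4).tolist()); print(ray(s,cs,.022).round(4).tolist())
# top corners order: (45,135)=left-up -> y+,x+ ; (686,38) y-,x+ ; (730,300) y-,x- ; (88,407) y+,x-
Lt=L[[1,2,3,0]]
# side: (241,252) y+,x- ; (432,212) y+,x+ ; (621,508) y-,x+ ; (398,578) y-,x-
Ls=L[[0,1,2,3]]
def W(p,l,z):
    c,si=np.cos(p[2]),np.sin(p[2]); l=np.array(l);return np.c_[p[0]+c*l[:,0]-si*l[:,1],p[1]+si*l[:,0]+c*l[:,1],np.full(len(l),z)]
def f(p): return np.r_[(proj(t,W(p,Lt,.022))-ct).ravel(),(proj(s,W(p,Ls,.022))-cs).ravel()]
for g in (f,lambda p:f(p)[:8],lambda p:f(p)[8:]):
    r=least_squares(g,[.45,.05,.1]);print(r.x.round(4),np.degrees(r.x[2]),np.abs(r.fun).max())
    p=r.x;print('nest',W(p,[(0,.087)],.026).round(4),'short',W(p,[(0,.083)],.026).round(4),'shaft',W(p,[(0,-.087)],.075).round(4))
# top checks: shaft cap, handle top
print('shaft cap',ray(t,up([(572,185)],5.5,(215,190)),.09).round(4),'handle top',ray(t,up([(691,298)],5.5,(215,190)),.153).round(4))
# handle from side: top ellipse center
print('side handle',ray(s,up([(377,335)],4,(165,155)),.153).round(4))
# casting
im=t["pixels"]
g=im.min(axis=2)
def seg(sn,x0,x1,y0,y1,th=150):
    g=sn["pixels"].min(axis=2)[y0:y1,x0:x1]>th
    return g
m=seg(t,140,185,228,272,185).astype(np.uint8)
cn,_=cv2.findContours(m,0,1);c=max(cn,key=cv2.contourArea)[:,0]+np.array([140,228])
hull=cv2.convexHull(c);e=cv2.fitEllipse(hull);print('flange ell',e,ray(t,[e[0]],.008).round(4))
P=ray(t,c,.008)[:,:2]
r=least_squares(lambda q:np.hypot(P[:,0]-q[0],P[:,1]-q[1])-.045,[.44,.4],loss='soft_l1',f_scale=.001);print(r.x.round(4),r.fun.std())
print('neck top t',ray(t,up([(288,307)],5,(100,190)),.05).round(4),'side neck',ray(s,up([(258,80)],4,(165,155)),.05).round(4),'side flange', ray(s,up([(261,125)],4,(165,155)),.008).round(4))
E
```

```text
[[0.5699, 0.1868, 0.022], [0.6156, -0.1443, 0.022], [0.4801, -0.1628, 0.022], [0.4312, 0.1659, 0.022]]
[[0.4332, 0.1585, 0.022], [0.5758, 0.1786, 0.022], [0.615, -0.1467, 0.022], [0.4811, -0.1717, 0.022]]
[0.5254 0.0092 0.1389] 7.9557432560448875 1.87199977302231
nest [[0.5134 0.0954 0.026 ]] short [[0.5139 0.0914 0.026 ]] shaft [[ 0.5374 -0.077   0.075 ]]
[0.5242 0.0114 0.1424] 8.161180835943162 0.6104291191292077
nest [[0.5119 0.0975 0.026 ]] short [[0.5124 0.0935 0.026 ]] shaft [[ 0.5366 -0.0747  0.075 ]]
[0.5261 0.0058 0.1342] 7.691126465258921 1.7970465648534173
nest [[0.5144 0.092  0.026 ]] short [[0.515 0.088 0.026]] shaft [[ 0.5377 -0.0804  0.075 ]]
shaft cap [[ 0.5363 -0.0737  0.09  ]] handle top [[ 0.4802 -0.1179  0.153 ]]
side handle [[ 0.4819 -0.1264  0.153 ]]
flange ell ((159.28688049316406, 250.7645721435547), (30.470340728759766, 32.50896072387695), 17.159683227539062) [[0.4699 0.3678 0.008 ]]
[0.4702 0.3708] 0.00828894727444535
neck top t [[0.4693 0.3633 0.05  ]] side neck [[0.4715 0.3596 0.05  ]] side flange [[0.4711 0.36   0.008 ]]
```

Top and side agree to about 5 mm. I'll move toward the casting at about (0.470, 0.363) with yaw at about 8°, along the fixture's y, and refine with the wrist camera.

Request:
{"op": "servo_tool", "data": {"rows": [[[0.2, -0.3, -0.25], 0.04], [[0.5, -0.7, -0.5], 0.083], [[0.7, -1, -0.5], 0.083]]}}

```text
time: 0.4
tool_pos: [0.1804, -0.438, 0.2127]
ee_rot: [3.137, -0.001, 0.137]
wrist_force: [0.2, -0.3, 0.9]
width: 0.0939
```

Request:
{"op": "servo_tool", "data": {"rows": [[[0.18, -0.33, 0], 0], [[0.36, -0.67, 0], 0], [[0.53, -1, 0], 0]]}}

```text
time: 0.65
tool_pos: [0.2107, -0.3512, 0.2096]
ee_rot: [-3.141, -0.0, 0.14]
wrist_force: [1.2, 0.2, 0.5]
width: 0.094
```

Request:
{"op": "servo_tool", "data": {"rows": [[[0.18, -0.33, 0], 0], [[0.36, -0.67, 0], 0], [[0.53, -1, 0], 0]]}}

```text
time: 0.9
tool_pos: [0.2414, -0.266, 0.2095]
ee_rot: [-3.141, -0.0, 0.14]
wrist_force: [0.2, 0.4, 0.4]
width: 0.094
```

Request:
{"op": "servo_tool", "data": {"rows": [[[0.18, -0.33, 0], 0], [[0.36, -0.67, 0], 0], [[0.53, -1, 0], 0]]}}

```text
time: 1.15
tool_pos: [0.2721, -0.1809, 0.2096]
ee_rot: [3.142, -0.0, 0.14]
wrist_force: [0.5, -0.5, 0.0]
width: 0.0934
```

Request:
{"op": "servo_tool", "data": {"rows": [[[0.18, -0.33, 0], 0], [[0.36, -0.67, 0], 0], [[0.53, -1, 0], 0]]}}

```text
time: 1.4
tool_pos: [0.3028, -0.0958, 0.2096]
ee_rot: [3.141, -0.0, 0.14]
wrist_force: [1.1, -0.1, 0.1]
width: 0.0939
```

Request:
{"op": "servo_tool", "data": {"rows": [[[0.18, -0.33, 0], 0], [[0.36, -0.67, 0], 0], [[0.53, -1, 0], 0]]}}

```text
time: 1.65
tool_pos: [0.3336, -0.0106, 0.2097]
ee_rot: [3.141, -0.0, 0.141]
wrist_force: [0.4, -0.2, 0.2]
width: 0.094
```

Request:
{"op": "servo_tool", "data": {"rows": [[[0.18, -0.33, 0], 0], [[0.36, -0.67, 0], 0], [[0.53, -1, 0], 0]]}}

```text
time: 1.9
tool_pos: [0.3644, 0.0747, 0.2095]
ee_rot: [3.141, 0.0, 0.141]
wrist_force: [0.3, 0.2, 0.5]
width: 0.0943
```

Request:
{"op": "servo_tool", "data": {"rows": [[[0.18, -0.33, 0], 0], [[0.36, -0.67, 0], 0], [[0.53, -1, 0], 0]]}}

```text
time: 2.15
tool_pos: [0.3952, 0.1598, 0.2094]
ee_rot: [3.141, 0.0, 0.141]
wrist_force: [0.5, -1.3, 0.7]
width: 0.0938
```

Request:
{"op": "servo_tool", "data": {"rows": [[[0.18, -0.33, 0], 0], [[0.36, -0.67, 0], 0], [[0.53, -1, 0], 0]]}}

```text
time: 2.4
tool_pos: [0.426, 0.2449, 0.2093]
ee_rot: [3.141, 0.001, 0.141]
wrist_force: [1.2, 0.3, -0.7]
width: 0.0941
```

Request:
{"op": "servo_tool", "data": {"rows": [[[0.18, -0.33, 0], 0], [[0.36, -0.67, 0], 0], [[0.53, -1, 0], 0]]}}

```text
time: 2.65
tool_pos: [0.4569, 0.3299, 0.2091]
ee_rot: [3.141, 0.001, 0.141]
wrist_force: [-0.4, 0.4, 0.0]
width: 0.0941
```

Request:
{"op": "servo_tool", "data": {"rows": [[[0.1, -0.2, 0], 0], [[0.2, -0.35, 0], 0], [[0.2, -0.35, 0], 0], [[0.2, -0.35, 0], 0]]}}

```text
time: 2.98
tool_pos: [0.4684, 0.3584, 0.2087]
ee_rot: [3.14, 0.002, 0.141]
wrist_force: [0.8, -0.5, -0.1]
width: 0.094
```

```bash
python3 - <<'E'
from bench import robot
import cv2,pickle
o=robot.get_obs();print(o["tool_pos"],o["joint_positions"])
for n in("wrist",):
    s=robot.snapshot(n);pickle.dump(s,open(f'pics/{n}1.pkl','wb'))
    cv2.imwrite(f'pics/{n}1.png',s["pixels"][:,:,::-1])
E
```

```text
[0.46836838 0.35839762 0.20870396] [ 5.57314120e-01  1.74762657e-01  1.19667115e+00 -4.21775319e-04
  1.77238301e+00  1.98685343e+00]
```

View pics/wrist1.png

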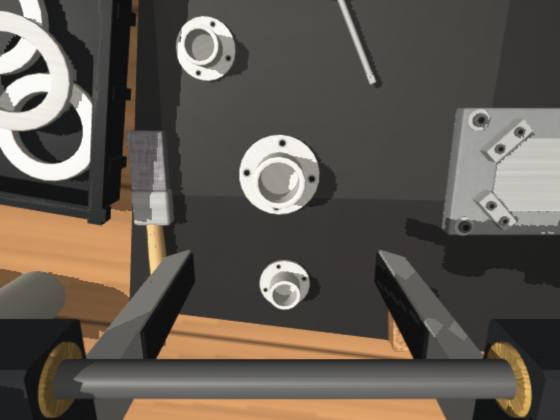

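The wrist view shows the casting at (280,174), with a smaller casting nearer the fingers at (285,285). The fixture's locating blocks are at (510,140) and (495,208).

```bash
python3 - <<'E'
from h import *
from scipy.optimize import least_squares
s=load('wrist1');im=s["pixels"]
print(ray(s,[(279.5,174.5)],.008).round(4),ray(s,[(281,181)],.05).round(4))
cv2.imwrite('pics/c4.png',cv2.resize(im[120:230,225:335,::-1],None,fx=5,fy=5,interpolation=cv2.INTER_CUBIC))
cv2.imwrite('pics/c5.png',cv2.resize(im[95:245,440:560,::-1],None,fx=4,fy=4,interpolation=cv2.INTER_CUBIC))
E
```

```text
[[0.4727 0.3663 0.008 ]] [[0.4741 0.3645 0.05  ]]
```

View pics/c4.png

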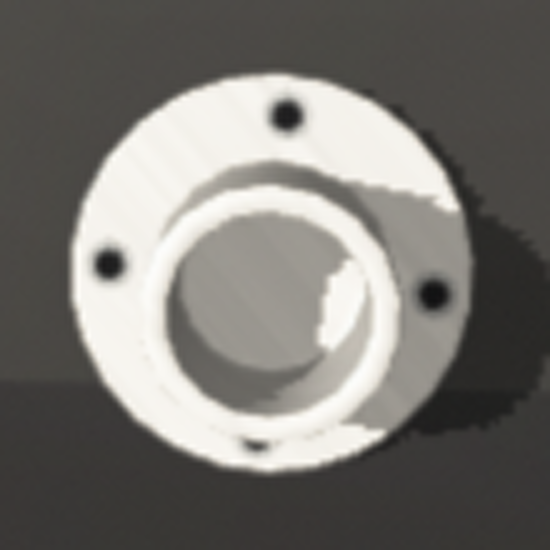

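View pics/c5.png

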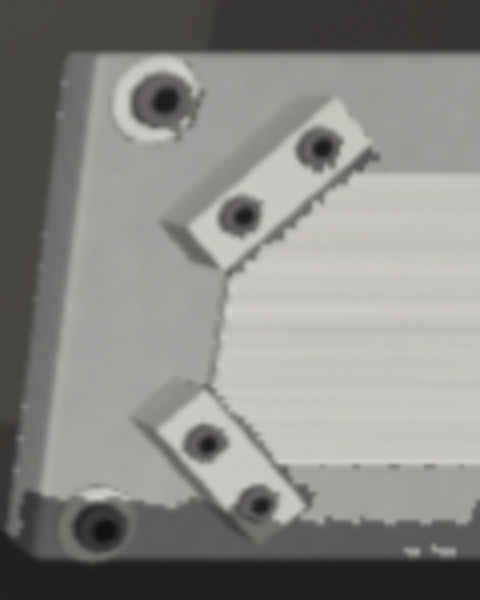

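Request:
{"op": "servo_tool", "data": {"rows": [[[0.03, -0.04, 0.3], 0], [[0.06, -0.07, 0.6], 0], [[0.075, -0.085, 1], 0]]}}

```text
time: 3.28
tool_pos: [0.4751, 0.3658, 0.1319]
ee_rot: [-3.139, -0.006, 0.139]
wrist_force: [-0.4, 0.6, -0.6]
width: 0.0941
```

Request:
{"op": "servo_tool", "data": {"rows": [[[0, 0, 0.2], 0], [[0, 0, 0.4], 0], [[0, 0, 0.4], 0], [[0, 0, 0.4], 0]]}}

```text
time: 3.62
tool_pos: [0.473, 0.3646, 0.0973]
ee_rot: [3.141, 0.002, 0.139]
wrist_force: [0.9, 0.1, 0.5]
width: 0.0939
```

```bash
cat >> h.py <<'E'
def snap(n,i):
    from bench import robot
    s=robot.snapshot(n);pickle.dump(s,open(f'pics/{n}{i}.pkl','wb'));cv2.imwrite(f'pics/{n}{i}.png',s["pixels"][:,:,::-1]);return s
E
python3 - <<'E'
from h import *
from bench import robot
s=snap('wrist',2);o=robot.get_obs();print(o["tool_pos"],o["ee_rot"],o["joint_positions"][5])
t=o["tool_pos"]
print(proj(s,[t,t+[0,0,-.078]+0*t,[t[0],t[1],.05]]))
s1=load('wrist1');print(ray(s1,[(278.8,173.9)],.008).round(4),ray(s1,[(278.8,181.9)],.05).round(4))
E
```

```text
[0.47393322 0.36537815 0.09883348] [-3.14135065e+00 -1.00478565e-03  1.39625266e-01] 1.9933480546701012
[[286.6350024  243.05445872]
 [286.01933788 208.27122016]
 [286.21011364 219.04831549]]
[[0.4733 0.3672 0.008 ]] [[0.4729 0.3666 0.05  ]]
```

View pics/wrist2.png

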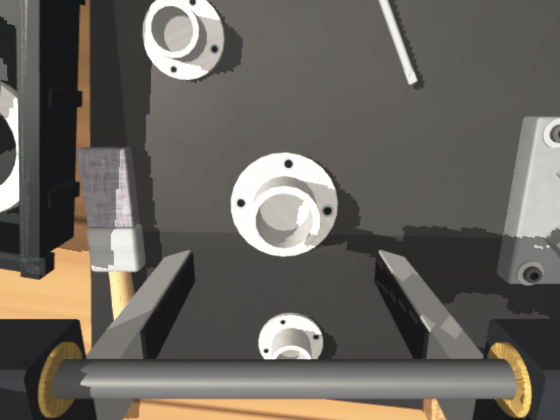

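Neck top is at about (285,217) against an expected (286,219), so it is centred to within about 1 mm. I'll descend and grip.

Request:
{"op": "servo_tool", "data": {"rows": [[[0, 0, 0.3], 0], [[0, 0, 0.6], 0], [[0, 0, 0.85], 0], [[0, 0, 1], 0], [[0, 0, 1], 0]]}}

```text
time: 4.08
tool_pos: [0.4725, 0.365, 0.016]
ee_rot: [3.14, 0.003, 0.14]
wrist_force: [0.5, -0.4, -0.8]
width: 0.0941
```

Request:
{"op": "servo_tool", "data": {"rows": [[[0, 0, 0], 0], [[0, 0, 0], 0], [[0, 0, 0], 0], [[0, 0, 0], 0], [[0, 0, 0], 0], [[0, 0, 0], 0], [[0, 0, 0], 0], [[0, 0, 0], 0]], "grip": 1}}

```text
time: 4.75
tool_pos: [0.4737, 0.366, 0.0178]
ee_rot: [3.142, -0.0, 0.14]
wrist_force: [-0.3, 0.8, 0.2]
width: 0.044
```

```bash
python3 - <<'E'
from h import *
from bench import robot
s=snap('wrist',3);o=robot.get_obs();print(o["width"],o["time"])
snap('side',3)
E
```

```text
0.040069494404689154 4.8
```

View pics/wrist3.png

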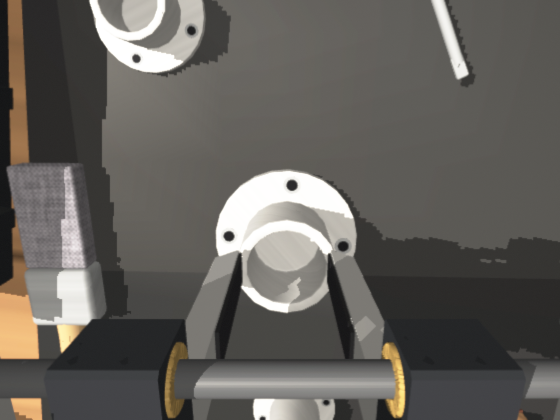

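View pics/side3.png

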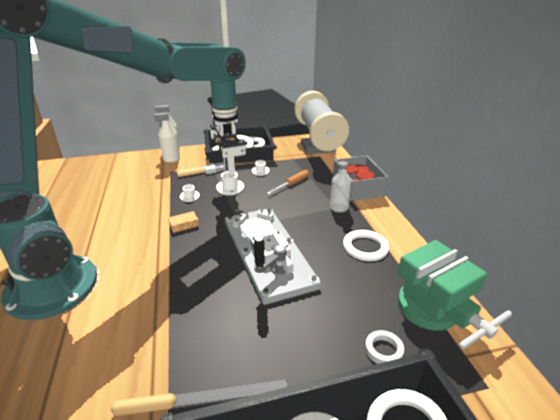

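```bash
python3 - <<'E'
from h import *
s=load('wrist1')
def up(c,k,o): return (np.array(c,float)+.5)/k-.5+np.array(o)
def d(a,b,z): 
    P=ray(s,up([a,b],5,(225,120)),z);return np.linalg.norm(P[0]-P[1])
print('flange',d((71,272),(473,272),.008),'neck',d((145,311),(399,311),.05),d((271,185),(271,438),.05))
s=load('top0')
print('flange top',d and np.linalg.norm(np.diff(ray(s,up([(221,307),(382,307)],5,(100,190)),.008),axis=0)), 'neck',np.linalg.norm(np.diff(ray(s,up([(243,307),(333,307)],5,(100,190)),.05),axis=0)))
E
```

```text
flange 0.0898611412152556 neck 0.0513243018757843 0.05204470745356091
flange top 0.0908160391763821 neck 0.04897061827791697
```

```bash
python3 - <<'E'
from h import *
s=snap('wrist',4)
from bench import robot
print(robot.get_obs()["width"])
cv2.imwrite('pics/c6.png',cv2.resize(s["pixels"][150:380,180:400,::-1],None,fx=2.6,fy=2.6,interpolation=cv2.INTER_CUBIC))
E
```

```text
0.03231717730000518
```

View pics/c6.png

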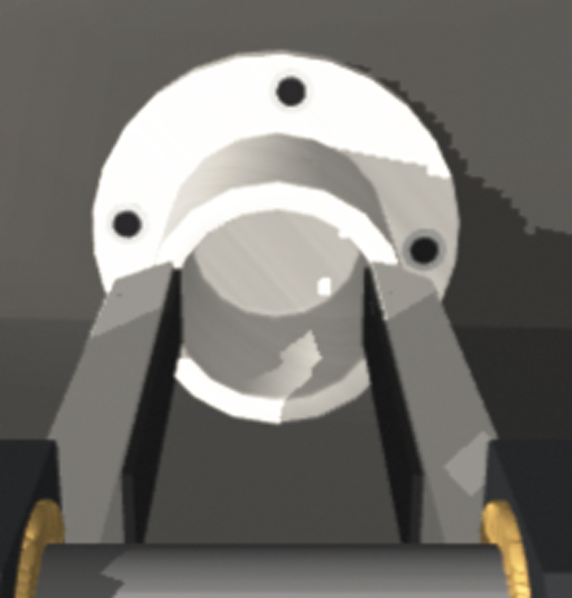

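```bash
python3 - <<'E'
from h import *
s=snap('side',4);t=snap('top',4)
from bench import robot
o=robot.get_obs();print(o["width"],o["tool_pos"],o["ee_rot"],o["wrist_force"])
p=o["tool_pos"]
print('side TCP',proj(s,[p,p+[0,0,.019],p+[0,0,.097]]).round(1).tolist())
cv2.imwrite('pics/c7.png',cv2.resize(s["pixels"][85:215,165:295,::-1],None,fx=4.5,fy=4.5,interpolation=cv2.INTER_CUBIC))
E
```

```text
0.024070124481435497 [0.47363963 0.3658758  0.01764754] [3.14142923e+00 1.52983304e-04 1.40383050e-01] [-0.54064665 -0.29979584  0.30603075]
side TCP [[230.2, 182.4], [229.8, 177.3], [228.1, 155.5]]
```

View pics/c7.png

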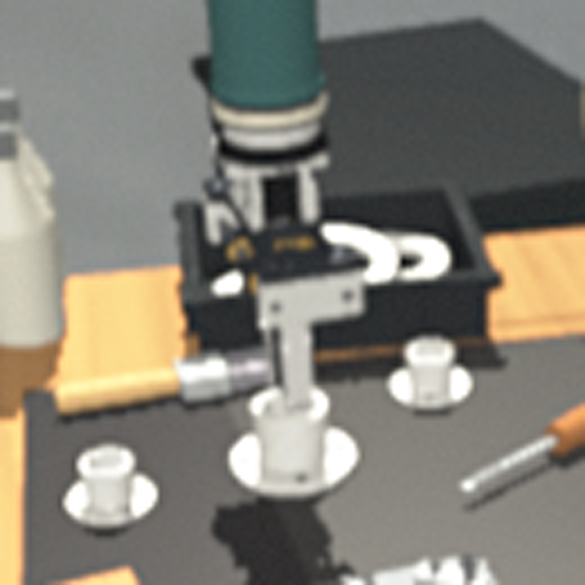

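The side view shows the fingertips ending about at the neck's rim. In the wrist view the fingers cut across the rim, and the width is still falling, so the fingertips sit higher than the reported TCP suggests. I'll raise, shut in the air and measure where the tips are.

Request:
{"op": "servo_tool", "data": {"rows": [[[0, 0, -0.3], 0], [[0, 0, -0.6], 0], [[0, 0, -1], 0], [[0, 0, -1], 0], [[0, 0, -1], 0]]}}

```text
time: 5.42
tool_pos: [0.4753, 0.367, 0.1007]
ee_rot: [-3.139, -0.006, 0.14]
wrist_force: [0.0, 0.2, -1.2]
width: 0.0004
```

```bash
python3 - <<'E'
from h import *
w=snap('wrist',5);s=snap('side',5)
from bench import robot
o=robot.get_obs();print(o["width"],o["tool_pos"],o["ee_rot"],o["wrist_force"])
p=o["tool_pos"]
print('side TCP',proj(s,[p,p+[0,0,.019],p+[0,0,.097]]).round(1).tolist(),'w',proj(w,[p,p+[0,0,.019]]))
cv2.imwrite('pics/c8.png',cv2.resize(s["pixels"][85:215,165:295,::-1],None,fx=4.5,fy=4.5,interpolation=cv2.INTER_CUBIC))
E
```

```text
0.0005398113163583471 [0.4732105  0.36563661 0.09678448] [3.14096211e+00 1.24976788e-03 1.40362567e-01] [0.3137306  0.41591521 0.33845251]
side TCP [[228.4, 160.7], [228.0, 155.2], [226.2, 131.9]] w [[289.21050602 244.90923894]
 [289.52819902 256.75783407]]
```

View pics/wrist5.png

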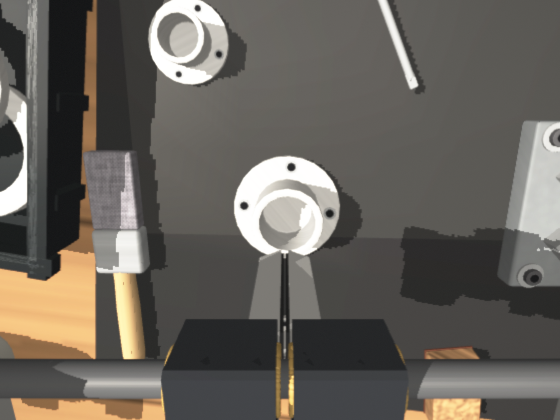

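View pics/c8.png

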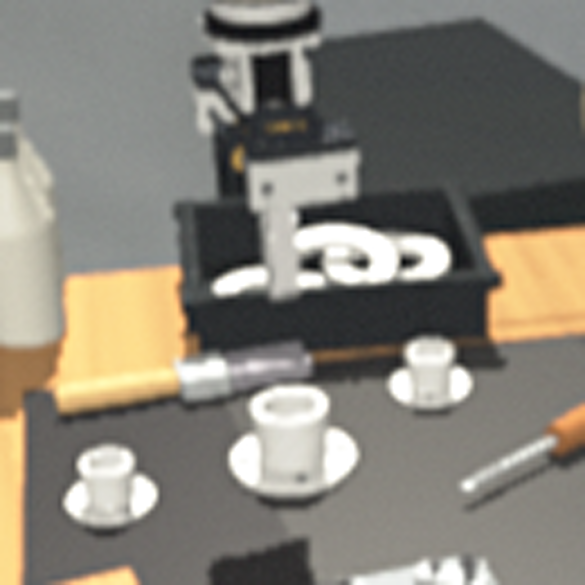

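```bash
python3 - <<'E'
from h import *
w=load('wrist5');s=load('side5')
tip_w=(284.8,252);tip_s=((283+.5)/4.5-.5+165,(299+.5)/4.5-.5+85)
def rd(S,uv):
    a=ray(S,[uv],0)[0];o=A(S)[2][:3,3];d=a-o;return o,d/np.linalg.norm(d)
o1,d1=rd(w,tip_w);o2,d2=rd(s,tip_s)
M=np.c_[d1,-d2];k=np.linalg.lstsq(M,o2-o1,rcond=None)[0]
print('w pt',o1+k[0]*d1,'s pt',o2+k[1]*d2, 'tool',A(w)[2][:3,3])
T=A(w)[2]
# wrist alone, open fingers at .0940 with edges (193,252),(376,252) in cam frame
K,D,_=A(w);p=cv2.undistortPoints(np.array([[[193.,252]],[[376.,252]]]),K,D).reshape(-1,2)
dep=.094/np.linalg.norm(p[1]-p[0]);c=np.r_[p.mean(0),1]*dep
print('wrist-only',T[:3,:3]@c+T[:3,3])
E
```

```text
w pt [0.47954709 0.36924265 0.12541794] s pt [0.47321396 0.37088652 0.12784725] tool [0.55496044 0.37955427 0.31504055]
wrist-only [0.48345655 0.36993252 0.13532237]
```

Both views put the real fingertips about 33 mm above the reported TCP, shifted about +2.5 mm in y. I'll use that as my tool calibration. Next I reopen, descend so the tips reach about z = 20 mm, and watch the force.

Request:
{"op": "servo_tool", "data": {"rows": [[[0, 0, 0.1], 0], [[0, 0, 0.2], 0], [[0, 0, 0.3], 0], [[0, 0, 0.3], 0], [[0, 0, 0.3], 0], [[0, 0, 0.3], 0], [[0, 0, 0.3], 0], [[0, 0, 0.3], 0], [[0, 0, 0.3], 0], [[0, 0, 0.3], 0], [[0, 0, 0.3], 0]], "grip": -1}}

```text
time: 6.43
tool_pos: [0.4738, 0.366, 0.074]
ee_rot: [-3.141, -0.0, 0.14]
wrist_force: [-0.6, -0.3, 0.3]
width: 0.0701
```

Request:
{"op": "servo_tool", "data": {"rows": [[[0, 0, 0.25], 0], [[0, 0, 0.5], 0], [[0, 0, 0.7], 0], [[0, 0, 0.7], 0]]}}

```text
time: 6.77
tool_pos: [0.471, 0.3642, 0.0135]
ee_rot: [3.138, 0.007, 0.14]
wrist_force: [-0.4, -1.0, -0.9]
width: 0.0931
```

Request:
{"op": "servo_tool", "data": {"rows": [[[0, 0, 0.1], 0], [[0, 0, 0.2], 0], [[0, 0, 0.27], 0], [[0, 0, 0.27], 0]]}}

```text
time: 7.1
tool_pos: [0.4731, 0.3656, -0.0049]
ee_rot: [3.141, 0.001, 0.14]
wrist_force: [-0.2, 0.1, -0.5]
width: 0.0937
```

```bash
python3 - <<'E'
from h import *
w=snap('wrist',6);s=snap('side',6)
from bench import robot
o=robot.get_obs();print(o["width"],o["tool_pos"],o["ee_rot"],o["wrist_force"])
cv2.imwrite('pics/c9.png',cv2.resize(s["pixels"][85:215,165:295,::-1],None,fx=4.5,fy=4.5,interpolation=cv2.INTER_CUBIC))
E
```

```text
0.09410591730985941 [ 0.47380607  0.3660376  -0.00365707] [-3.14154319e+00 -2.37162756e-04  1.40461258e-01] [ 0.96522411 -0.11522896  0.53874345]
```

View pics/wrist6.png

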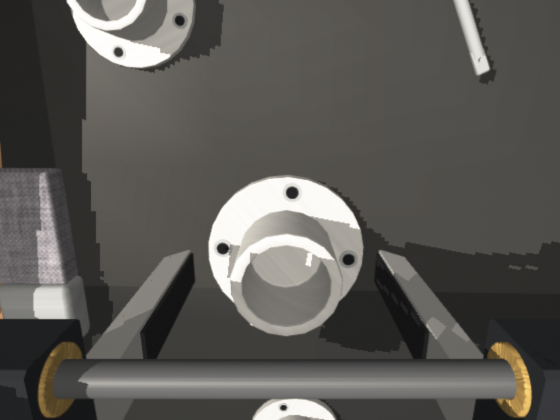

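View pics/c9.png

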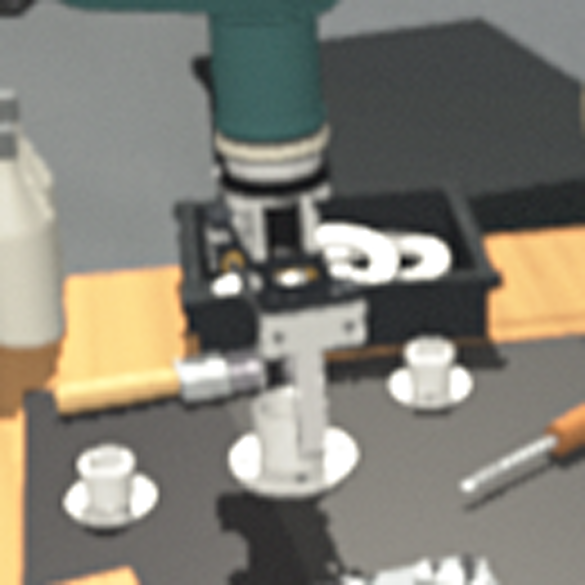

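```bash
python3 - <<'E'
from h import *
w=load('wrist6');print(ray(w,[(286,287.5)],.05),ray(w,[(286,252)],.008))
print(A(w)[2][:3,3])
E
```

```text
[[0.47212578 0.36665875 0.05      ]] [[0.47284274 0.36657315 0.008     ]]
[0.55418646 0.37902633 0.20897863]
```

Request:
{"op": "servo_tool", "data": {"rows": [[[0, 0, 0.06], 0], [[0, 0, 0.12], 0], [[0, 0, 0.12], 0], [[0, 0, 0.12], 0]]}}

```text
time: 7.53
tool_pos: [0.4733, 0.3657, -0.0139]
ee_rot: [3.141, 0.001, 0.14]
wrist_force: [-0.0, -0.5, -0.6]
width: 0.0939
```

Request:
{"op": "servo_tool", "data": {"rows": [[[0, 0, 0], 0], [[0, 0, 0], 0], [[0, 0, 0], 0], [[0, 0, 0], 0], [[0, 0, 0], 0], [[0, 0, 0], 0], [[0, 0, 0], 0], [[0, 0, 0], 0], [[0, 0, 0], 0]], "grip": 1}}

```text
time: 8.28
tool_pos: [0.4738, 0.3655, -0.0134]
ee_rot: [3.141, 0.0, 0.14]
wrist_force: [0.3, -2.1, 0.9]
width: 0.0543
```

Gripped at 54.3 mm. Now lift and carry part-way, then look.

Request:
{"op": "servo_tool", "data": {"rows": [[[0, 0, -0.2], 0], [[0, 0, -0.5], 0], [[0, 0, -0.8], 0], [[0, 0, -1], 0]]}}

```text
time: 8.62
tool_pos: [0.4735, 0.3663, 0.0672]
ee_rot: [-3.141, 0.0, 0.141]
wrist_force: [0.8, 0.5, -4.5]
width: 0.0542
```

Request:
{"op": "servo_tool", "data": {"rows": [[[0, 0.3, 0], 0], [[0, 0.6, 0], 0], [[0, 0.9, 0], 0], [[0, 0.9, 0], 0], [[0, 0.9, 0], 0]]}}

```text
time: 9.03
tool_pos: [0.4829, 0.2936, 0.0651]
ee_rot: [-3.142, 0.003, 0.138]
wrist_force: [0.1, 0.3, -5.1]
width: 0.0542
```

```bash
python3 - <<'E'
from h import *
w=snap('wrist',7)
from bench import robot
o=robot.get_obs();print(o["width"],o["tool_pos"],o["ee_rot"],o["wrist_force"],o["joint_positions"])
E
```

```text
0.054338621727039606 [0.48298389 0.29456008 0.0653517 ] [-3.14111938e+00  2.11331501e-03  1.39652482e-01] [ 0.80923379  0.47321887 -4.47941603] [4.46684110e-01 1.66448773e-01 1.49126951e+00 1.09379912e-03
 1.48574587e+00 1.87773452e+00]
```

View pics/wrist7.png

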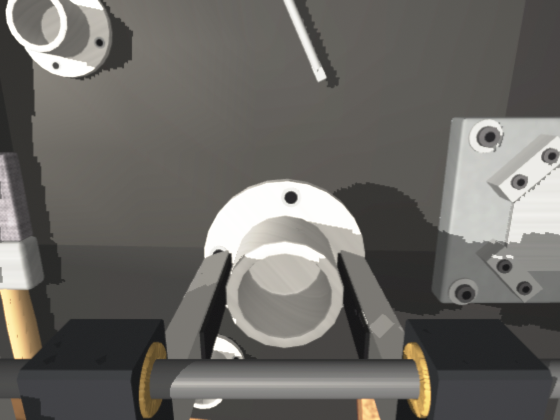

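```bash
python3 - <<'E'
from h import *
w=load('wrist1')
def up(c,k,o): return (np.array(c,float)+.5)/k-.5+np.array(o)
def nest(w,a,b,c,d):
    P=ray(w,[a,b,c,d],.038)[:,:2]
    u1=P[1]-P[0];u2=P[3]-P[2];u1/=np.linalg.norm(u1);u2/=np.linalg.norm(u2)
    print('len',np.linalg.norm(P[1]-P[0]),np.linalg.norm(P[3]-P[2]),'ang',np.degrees(np.arccos(abs(u1@u2))),P.round(4).tolist())
    n1=np.array([-u1[1],u1[0]]);n2=np.array([-u2[1],u2[0]])
    g=np.array([.513,.095])
    if (g-P[0])@n1<0:n1=-n1
    if (g-P[2])@n2<0:n2=-n2
    N=np.linalg.solve(np.array([n1,n2]),[n1@P[0]+.045,n2@P[2]+.045]); print('nest',N,'yaxis',np.degrees(np.arctan2(*(-(n1+n2))[::-1]))-90)
q=up([(372,146),(228,272),(205,388),(308,500)],4,(440,95));nest(w,*q)
# plate corners in wrist1: (470?,..)
print(ray(w,up([(97,55),(38,545)],4,(440,95)),.022).round(4))
w=load('wrist7');cv2.imwrite('pics/c10.png',cv2.resize(w["pixels"][100:320,430:560,::-1],None,fx=2.7,fy=2.7,interpolation=cv2.INTER_CUBIC))
t=load('top0')
q=up([(172,170),(142,228),(150,295),(208,345)],5.5,(215,190))
im=t["pixels"][190:275,215:280,::-1];cv2.imwrite('pics/c11.png',cv2.resize(im,None,fx=7,fy=7,interpolation=cv2.INTER_CUBIC))
E
```

```text
len 0.04472841365397681 0.0449337489393657 ang 88.85849395505531 [[0.5579, 0.1204], [0.522, 0.147], [0.4915, 0.1439], [0.4654, 0.1073]]
nest [0.51351155 0.09724981] yaxis 9.04815028780773
[[0.5703 0.1878 0.022 ]
 [0.4384 0.168  0.022 ]]
```

View pics/c11.png

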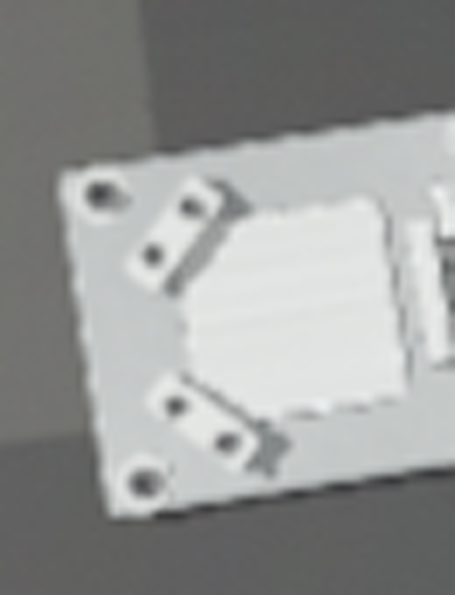

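```bash
python3 - <<'E'
from h import *
w=load('wrist7');cv2.imwrite('pics/c12.png',cv2.resize(w["pixels"][165:360,190:380,::-1],None,fx=3,fy=3,interpolation=cv2.INTER_CUBIC))
E
```

```text
(no output)
```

View pics/c12.png

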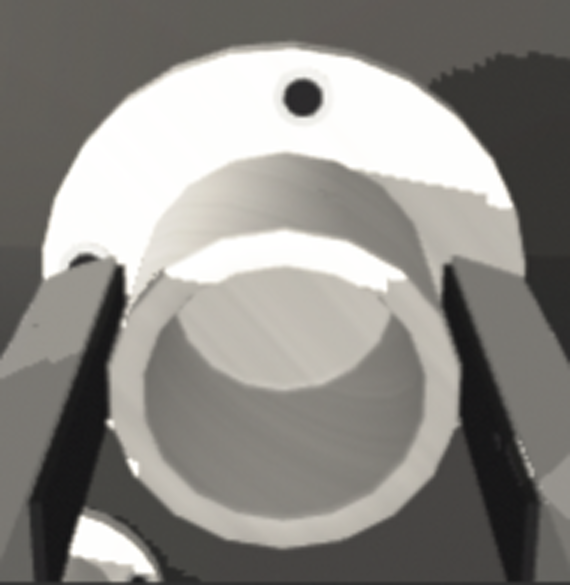

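View pics/c10.png

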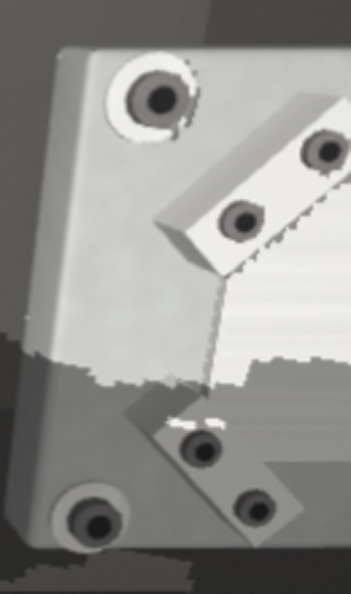

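```bash
python3 - <<'E'
from h import *
w=load('wrist7')
def up(c,k,o): return (np.array(c,float)+.5)/k-.5+np.array(o)
print('rim',ray(w,up([(284.5,389)],3,(190,165)),.129),'flange L,R at z.087',ray(w,up([(42,270),(525,270)],3,(190,165)),.087).mean(0))
def nest(w,a,b,c,d):
    P=ray(w,[a,b,c,d],.038)[:,:2]
    u1=P[1]-P[0];u2=P[3]-P[2];u1/=np.linalg.norm(u1);u2/=np.linalg.norm(u2)
    n1=np.array([-u1[1],u1[0]]);n2=np.array([-u2[1],u2[0]])
    g=np.array([.513,.095])
    if (g-P[0])@n1<0:n1=-n1
    if (g-P[2])@n2<0:n2=-n2
    N=np.linalg.solve(np.array([n1,n2]),[n1@P[0]+.045,n2@P[2]+.045]); print('nest',N,np.degrees(np.arccos(u1@u2)),'yaxis',np.degrees(np.arctan2(*(-(n1+n2))[::-1]))-90)
nest(w,*up([(351,180),(225,275),(207,392),(304,510)],2.7,(430,100)))
E
```

```text
rim [[0.48327207 0.29556451 0.129     ]] flange L,R at z.087 [0.48463622 0.29595449 0.087     ]
nest [0.51324482 0.09693628] 91.40277068379757 yaxis 5.420726877857518
```

Request:
{"op": "servo_tool", "data": {"rows": [[[0.01, 0.3, 0], 0], [[0.02, 0.65, 0], 0], [[0.028, 1, 0], 0]]}}

```text
time: 9.33
tool_pos: [0.4966, 0.2165, 0.0658]
ee_rot: [-3.141, 0.001, 0.144]
wrist_force: [0.3, -0.6, -4.6]
width: 0.054
```

Request:
{"op": "servo_tool", "data": {"rows": [[[0, 0.35, 0], 0], [[0, 0.7, 0], 0], [[0, 1, 0], 0]]}}

```text
time: 9.58
tool_pos: [0.5082, 0.1361, 0.0659]
ee_rot: [-3.141, 0.001, 0.142]
wrist_force: [1.0, -0.7, -3.8]
width: 0.0539
```

Request:
{"op": "servo_tool", "data": {"rows": [[[0, 0.25, 0], 0], [[0, 0.45, 0], 0], [[0, 0.56, 0], 0], [[0, 0.56, 0], 0], [[0, 0.56, 0], 0]]}}

```text
time: 10.0
tool_pos: [0.5145, 0.0931, 0.0662]
ee_rot: [-3.14, 0.001, 0.141]
wrist_force: [-0.1, 0.3, -4.1]
width: 0.0543
```

```bash
python3 - <<'E'
from h import *
w=snap('wrist',8);s=snap('side',8);t=snap('top',8)
from bench import robot
o=robot.get_obs();print(o["width"],o["tool_pos"],o["ee_rot"],o["wrist_force"])
cv2.imwrite('pics/c13.png',np.hstack([cv2.resize(s["pixels"][130:310,185:330,::-1],None,fx=2.75,fy=2.75,interpolation=cv2.INTER_CUBIC),cv2.resize(t["pixels"][150:315,220:365,::-1],(399,495),interpolation=cv2.INTER_CUBIC)]))
E
```

```text
0.0542100466526616 [0.51444061 0.09351639 0.06642251] [-3.14094329e+00  1.96254598e-04  1.42011862e-01] [ 0.13467217  1.24836039 -4.47440057]
```

View pics/wrist8.png

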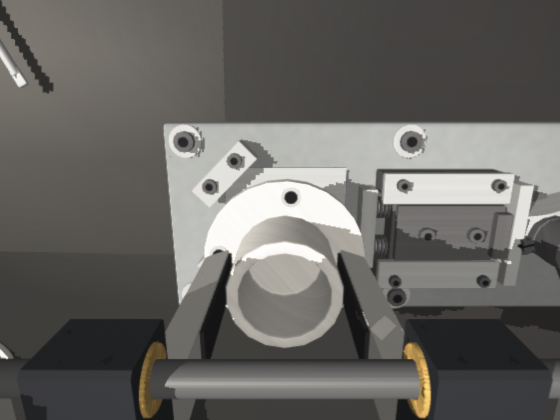

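View pics/c13.png

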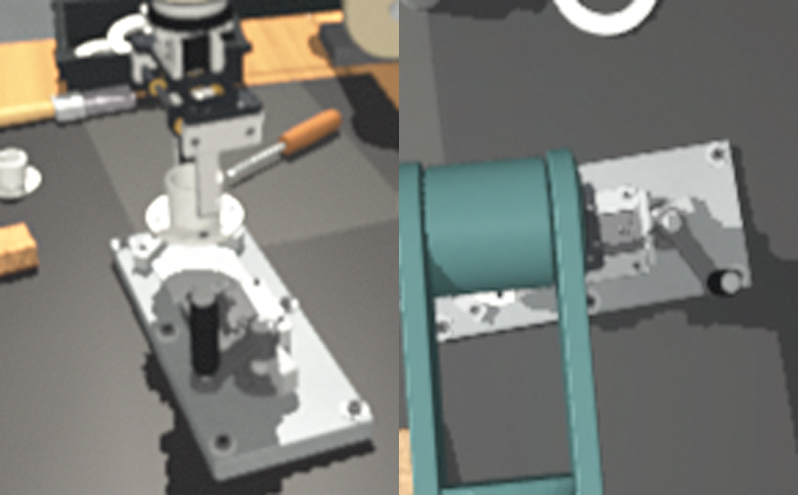

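```bash
python3 - <<'E'
from h import *
w=load('wrist8');cv2.imwrite('pics/c14.png',cv2.resize(w["pixels"][115:315,160:420,::-1],None,fx=3,fy=3,interpolation=cv2.INTER_CUBIC))
E
```

```text
(no output)
```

View pics/c14.png

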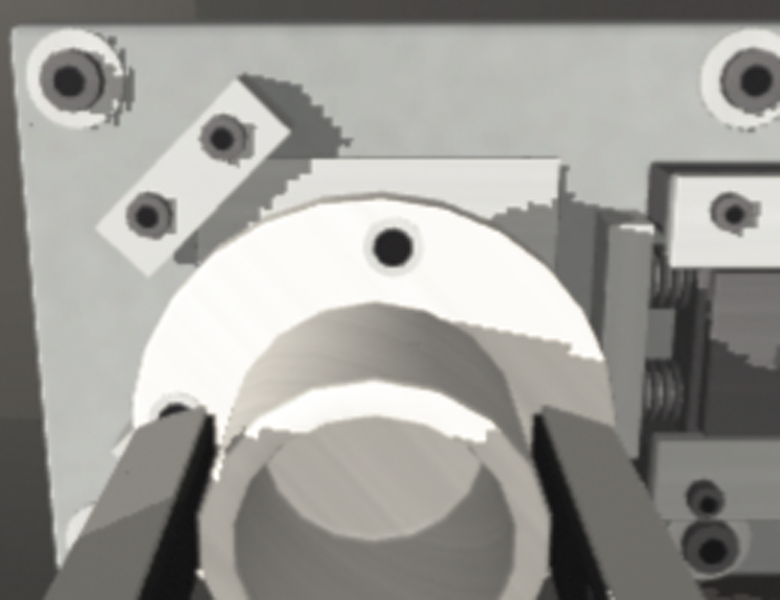

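```bash
python3 - <<'E'
from h import *
w=load('wrist8')
def up(c,k,o): return (np.array(c,float)+.5)/k-.5+np.array(o)
th=np.radians(8.0);ex=np.array([np.cos(th),np.sin(th)]);ey=np.array([-np.sin(th),np.cos(th)])
J=ray(w,up([(612,226),(653,228),(638,457)],3,(160,115)),.040)[:,:2]
B=ray(w,up([(291,130),(150,277)],3,(160,115)),.038)[:,:2]
P=ray(w,up([(558,160)],3,(160,115)),.026)[:,:2]
C=np.array([.5145,.0945])
rim=ray(w,up([(375,555)],3,(160,115)),.129)[0,:2]  # approx
fl=ray(w,up([(133,395),(612,395)],3,(160,115)),.0875)[:,:2]
N=np.array([.5134,.0971])
for n,a in(('jaw',J),('blk',B),('fl',fl)): print(n,[( (q-N)@ex*1e3,(q-N)@ey*1e3) for q in a])
u=B[1]-B[0];u/=np.linalg.norm(u);nn=np.array([-u[1],u[0]]);print('blk dist of N',(N-B[0])@nn, 'dir rel ex deg',np.degrees(np.arctan2(u@ey,u@ex)))
print('flange mid',fl.mean(0))
E
```

```text
jaw [(np.float64(28.08879371384495), np.float64(-53.99383526088732)), (np.float64(27.65038165429567), np.float64(-62.97869676840839)), (np.float64(-26.748589698758437), np.float64(-63.2944664553268))]
blk [(np.float64(48.70374827043278), np.float64(15.830216212976266)), (np.float64(15.900780510264077), np.float64(47.97458548931497))]
fl [(np.float64(7.090858313202738), np.float64(42.023190933046905)), (np.float64(7.190173111978406), np.float64(-45.680403860629845))]
blk dist of N 0.045394353103110706 dir rel ex deg 135.58098794954327
flange mid [0.52072552 0.09628296]
```

The jaw face reads −54.0 mm from the nest, matching the expected −54, and the block face reads 45.4 against 45. The casting centre is about 2.7 mm short, so I'll shift 1.5 mm more and lower.

Request:
{"op": "servo_tool", "data": {"rows": [[[0, 0.01, 0.15], 0], [[0, 0.02, 0.3], 0], [[0, 0.02, 0.45], 0], [[0, 0.02, 0.55], 0], [[0, 0.02, 0.62], 0], [[0, 0.02, 0.64], 0], [[0, 0.02, 0.64], 0]]}}

```text
time: 10.73
tool_pos: [0.5143, 0.0905, 0.0144]
ee_rot: [-3.142, 0.002, 0.14]
wrist_force: [-0.7, -0.1, -4.2]
width: 0.0543
```

Request:
{"op": "servo_tool", "data": {"rows": [[[0, 0, 0.01], 0], [[0, 0, 0.02], 0], [[0, 0, 0.02], 0]]}}

```text
time: 10.98
tool_pos: [0.5154, 0.0906, 0.0143]
ee_rot: [3.141, -0.001, 0.14]
wrist_force: [-0.1, -0.7, -4.6]
width: 0.0542
```

Request:
{"op": "servo_tool", "data": {"rows": [[[0, 0, 0.01], 0], [[0, 0, 0.01], 0], [[0, 0, 0.01], 0]]}}

```text
time: 11.23
tool_pos: [0.5149, 0.0906, 0.0131]
ee_rot: [3.141, -0.0, 0.14]
wrist_force: [-0.4, -0.5, -4.9]
width: 0.054
```

Request:
{"op": "servo_tool", "data": {"rows": [[[0, 0, 0.01], 0], [[0, 0, 0.01], 0], [[0, 0, 0.01], 0]]}}

```text
time: 11.48
tool_pos: [0.5151, 0.0906, 0.0126]
ee_rot: [3.141, -0.001, 0.14]
wrist_force: [-0.7, 0.0, -2.7]
width: 0.0539
```

Request:
{"op": "servo_tool", "data": {"rows": [[[0, 0, 0.01], 0], [[0, 0, 0.01], 0], [[0, 0, 0.01], 0]]}}

```text
time: 11.73
tool_pos: [0.5151, 0.0906, 0.0125]
ee_rot: [3.141, -0.001, 0.141]
wrist_force: [-2.8, -0.2, 5.6]
width: 0.0543
```

Request:
{"op": "servo_tool", "data": {"rows": [[[0, 0, 0], 0], [[0, 0, 0], 0], [[0, 0, 0], 0], [[0, 0, 0], 0], [[0, 0, 0], 0], [[0, 0, 0], 0]], "grip": -0.5}}

```text
time: 12.23
tool_pos: [0.5149, 0.0906, 0.0112]
ee_rot: [3.142, 0.0, 0.14]
wrist_force: [-0.4, 0.0, 0.2]
width: 0.0704
```

Released, and the grip-to-width mapping is confirmed at 70.5 mm. Now raise and check.

Request:
{"op": "servo_tool", "data": {"rows": [[[0, 0, -0.2], 0], [[0, 0, -0.6], 0], [[0, 0, -1], 0]]}}

```text
time: 12.48
tool_pos: [0.5133, 0.0905, 0.0904]
ee_rot: [-3.141, 0.004, 0.14]
wrist_force: [0.4, -0.0, 0.1]
width: 0.0708
```

Request:
{"op": "servo_tool", "data": {"rows": [[[0, 0, -0.4], 0], [[0, 0, -0.8], 0], [[0, 0, -1], 0], [[0, 0, -1], 0], [[0, 0, -1], 0]]}}

```text
time: 12.9
tool_pos: [0.5154, 0.0906, 0.1719]
ee_rot: [3.141, -0.002, 0.14]
wrist_force: [0.2, 0.0, 0.2]
width: 0.0711
```

```bash
python3 - <<'E'
from h import *
w=snap('wrist',9)
from bench import robot
o=robot.get_obs();print(o["width"],o["tool_pos"],o["ee_rot"],o["wrist_force"],o["joint_positions"])
E
```

```text
0.07015758404696928 [0.5143667  0.09055855 0.17009106] [-3.14158524e+00  1.55449266e-03  1.40402061e-01] [-0.51240623 -0.47878866 -0.12676304] [ 6.57683881e-02  2.66242239e-02  1.43376075e+00 -1.09196508e-04
  1.68275839e+00  1.49615054e+00]
```

View pics/wrist9.png

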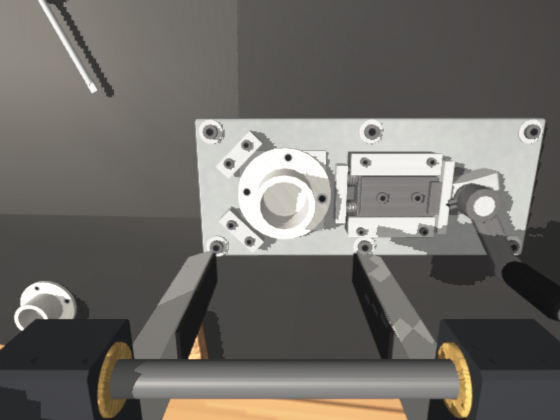

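The casting sits flat in the nest, clear of the jaw on its right and between both blocks at (240,150) and (240,230). The cam lobe peeks out above the shaft cap at (475,185), so I'll zoom on that and the handle.

```bash
python3 - <<'E'
from h import *
w=load('wrist9');cv2.imwrite('pics/c15.png',cv2.resize(w["pixels"][150:330,430:560,::-1],None,fx=4,fy=4,interpolation=cv2.INTER_CUBIC)[:600])
# overlay-projected cam candidates
N=np.array([.5134,.0971]);th=np.radians(8.0);ex=np.array([np.cos(th),np.sin(th)]);ey=np.array([-np.sin(th),np.cos(th)])
S=N-.174*ey;print('shaft',S,proj(w,[[*S,.052],[*S,.075],[*S,.09]]).round(1).tolist())
def up(c,k,o): return (np.array(c,float)+.5)/k-.5+np.array(o)
E
```

```text
shaft [ 0.53761612 -0.07520664] [[468.8, 198.2], [481.5, 204.7], [490.7, 209.4]]
```

View pics/c15.png

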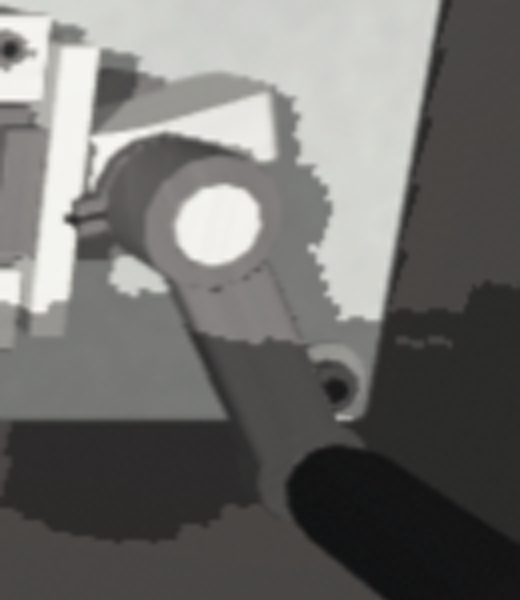

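```bash
python3 - <<'E'
from h import *
w=load('wrist9')
def up(c,k,o): return (np.array(c,float)+.5)/k-.5+np.array(o)
N=np.array([.5134,.0971]);th=np.radians(8.0);ex=np.array([np.cos(th),np.sin(th)]);ey=np.array([-np.sin(th),np.cos(th)])
S=N-.174*ey
P=ray(w,up([(120,131),(265,95),(275,150)],4,(430,150)),.052)[:,:2]
Q=[((q-S)@ex*1e3,(q-S)@ey*1e3) for q in P];print(np.round(Q,1))
d=np.array(Q[1])-Q[0];n=np.array([-d[1],d[0]])/np.hypot(*d);n*=np.sign(n@Q[0]);print('normal ang',np.degrees(np.arctan2(n[1],n[0])),'dist',n@Q[0])
H=ray(w,up([(300,500)],4,(430,150)),.078)[0,:2];print('handle base left edge',(H-S)*1e3)
# handle axis base: bottom of black ~ z .078
for c,z in(((325,480),.078),): 
    H=ray(w,up([c],4,(430,150)),z)[0,:2];print(H,np.hypot(*(H-S)),np.degrees(np.arctan2(*(H-S)[::-1])))
for a in(-135,-138,-141,-144):
    p=S+.07*np.array([np.cos(np.radians(a)),np.sin(np.radians(a))]);t=load('top0');s=load('side0')
    print(a,p.round(4),proj(t,[[*p,.153]]).round(1),proj(s,[[*p,.153]]).round(1),proj(w,[[*p,.078]]).round(1))
E
```

```text
[[ 14.8  10.4]
 [ 23.1 -21.3]
 [ 10.4 -25.5]]
normal ang 14.636543329097488 dist 16.956770672642833
handle base left edge [-59.6156919  -37.44449777]
[ 0.48351367 -0.11674127] 0.06820703630430139 -142.48643335032995
-135 [ 0.4881 -0.1247] [[342.8 240.6]] [[261.7 237.5]] [[521.  266.1]]
-138 [ 0.4856 -0.122 ] [[341.8 241.6]] [[260.2 236.9]] [[517.3 268.3]]
-141 [ 0.4832 -0.1193] [[340.7 242.6]] [[258.9 236.2]] [[513.5 270.3]]
-144 [ 0.481  -0.1164] [[339.6 243.5]] [[257.6 235.6]] [[509.6 272.1]]
```

The handle is at about α = −142° (world) and the shaft at about (0.5376, −0.0752). The visible cam flank and nose suggest the flat comes after about 150° CCW, with the arm near +x of the fixture. Moving above the handle with the tool's opening tangential.

Request:
{"op": "servo_tool", "data": {"rows": [[[-0.1, 0.3, 0], 0], [[-0.18, 0.6, 0], 0], [[-0.25, 0.85, 0], 0]]}}

```text
time: 13.2
tool_pos: [0.5028, 0.0197, 0.1681]
ee_rot: [-3.141, 0.006, 0.141]
wrist_force: [0.0, 0.6, 0.5]
width: 0.0704
```

Request:
{"op": "servo_tool", "data": {"rows": [[[-0.1, 0.3, 0], 0], [[-0.18, 0.6, 0], 0], [[-0.25, 0.85, 0], 0]]}}

```text
time: 13.45
tool_pos: [0.4924, -0.0508, 0.1681]
ee_rot: [-3.14, 0.005, 0.14]
wrist_force: [-0.3, -0.4, 0.8]
width: 0.0702
```

Request:
{"op": "servo_tool", "data": {"rows": [[[-0.1, 0.3, 0], -0.07], [[-0.18, 0.6, 0], -0.14], [[-0.25, 0.83, 0], -0.21], [[-0.25, 0.83, 0], -0.28], [[-0.25, 0.83, 0], -0.335], [[-0.25, 0.83, 0], -0.335], [[-0.25, 0.83, 0], -0.335]]}}

```text
time: 14.03
tool_pos: [0.4827, -0.1179, 0.169]
ee_rot: [-3.138, 0.002, 0.664]
wrist_force: [0.2, 0.1, -0.1]
width: 0.0705
```

```bash
python3 - <<'E'
from h import *
w=snap('wrist',10)
from bench import robot
o=robot.get_obs();print(o["width"],o["tool_pos"],o["ee_rot"],o["wrist_force"],o["joint_positions"])
E
```

```text
0.07088321964156362 [ 0.48291426 -0.11781903  0.16947573] [-3.13879437e+00  1.79931601e-03  6.64641624e-01] [ 0.31408916 -0.13936479  0.4377521 ] [-3.53364289e-01 -2.82115497e-02  1.48977302e+00 -6.24453900e-05
  1.68335744e+00  5.52786021e-01]
```

View pics/wrist10.png

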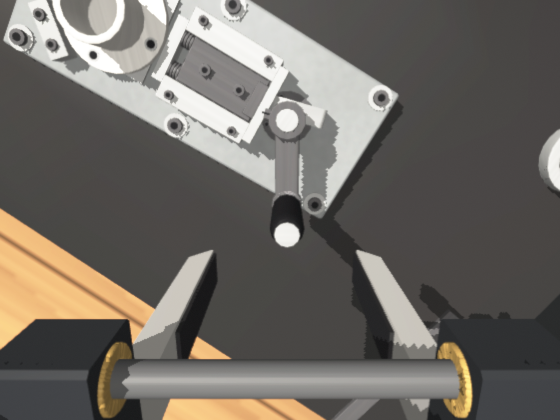

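```bash
python3 - <<'E'
from h import *
w=load('wrist10');p=ray(w,[(287,234)],.153);print(p,ray(w,[(287,120)],.09))
S=np.array([.5376,-.0752]);d=p[0,:2]-S;print(np.hypot(*d),np.degrees(np.arctan2(d[1],d[0])))
psi=.6646;ax=np.array([np.cos(psi),np.sin(psi)]);ay=np.array([np.sin(psi),-np.cos(psi)])
t=np.array([.4829,-.1178]);e=p[0,:2]-t;print('tool x,y err mm',e@ax*1e3,e@ay*1e3)
E
```

```text
[[ 0.48394903 -0.11707538  0.153     ]] [[ 0.53850097 -0.0744533   0.09      ]]
0.06805860404892157 -142.02743124653685
tool x,y err mm 1.2726667223857646 0.07659032281189894
```

Request:
{"op": "servo_tool", "data": {"rows": [[[0, 0, 0.3], 0], [[0, 0, 0.6], 0], [[0, 0, 0.85], 0], [[0, 0, 1], 0], [[0, 0, 1], 0]]}}

```text
time: 14.5
tool_pos: [0.4813, -0.117, 0.0875]
ee_rot: [-3.135, 0.004, 0.666]
wrist_force: [-0.4, -0.1, -0.0]
width: 0.0703
```

Request:
{"op": "servo_tool", "data": {"rows": [[[0, 0, 0.15], 0], [[0, 0, 0.3], 0], [[0, 0, 0.3], 0], [[0, 0, 0.3], 0]]}}

```text
time: 14.83
tool_pos: [0.4835, -0.1181, 0.0669]
ee_rot: [-3.141, 0.001, 0.667]
wrist_force: [-0.2, 0.5, 0.2]
width: 0.0703
```

```bash
python3 - <<'E'
from h import *
w=snap('wrist',11);s=snap('side',11)
from bench import robot
o=robot.get_obs();print(o["width"],o["tool_pos"],o["ee_rot"],o["wrist_force"],o["joint_positions"])
cv2.imwrite('pics/c16.png',np.hstack([w["pixels"][:,100:460,::-1],cv2.resize(s["pixels"][130:310,185:339,::-1],(360,420),interpolation=cv2.INTER_CUBIC)]))
E
```

```text
0.07068250067091765 [ 0.48431675 -0.11841129  0.06809872] [ 3.14035296e+00 -7.02480027e-04  6.66516463e-01] [-0.00427576  0.0288498   0.79864611] [-3.53515523e-01  1.48205086e-02  1.64987315e+00 -5.04076071e-05
  1.47547499e+00  5.50769539e-01]
```

View pics/c16.png

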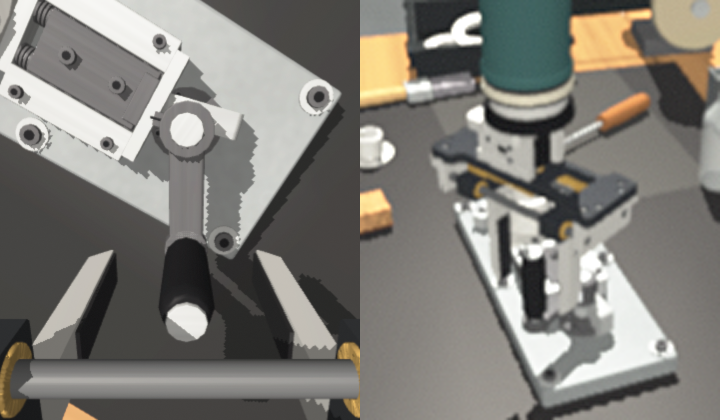

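Handle is centred between the fingers. Closing to a loose cage of about 26.5 mm, so no squeeze, which is well under the force limit.

Request:
{"op": "servo_tool", "data": {"rows": [[[0, 0, 0], 0], [[0, 0, 0], 0], [[0, 0, 0], 0], [[0, 0, 0], 0], [[0, 0, 0], 0], [[0, 0, 0], 0], [[0, 0, 0], 0]], "grip": 0.436}}

```text
time: 15.52
tool_pos: [0.4838, -0.1182, 0.0674]
ee_rot: [3.141, 0.0, 0.667]
wrist_force: [0.1, 0.9, 0.7]
width: 0.0282
```

```bash
cat > arc.py <<'E'
import numpy as np,sys
# commanded state: x,y,psi(deg) ; target arm angles -> rows
S=np.array([.5380,-.0750]);r=.070
def rows(x,y,psi,angs,psis=None):
    p=np.radians(psi);ax=np.array([np.cos(p),np.sin(p)]);ay=np.array([np.sin(p),-np.cos(p)])
    for i,a in enumerate(angs):
        t=S+r*np.array([np.cos(np.radians(a)),np.sin(np.radians(a))]);d=t-[x,y]
        ps=psis[i] if psis else a+180
        print(a,'[[%.3f, %.3f, 0], %.3f],'%(d@ax/.08,d@ay/.08,-(ps-psi)/90),t.round(4))
E
python3 - <<'E'
from arc import *
from bench import robot
o=robot.get_obs();print(o["width"],o["tool_pos"],o["ee_rot"],o["wrist_force"])
rows(.4830,-.1180,38.2,[-138,-134,-130,-126,-122])
print();a=-122;rows(*(S+r*np.array([np.cos(np.radians(a)),np.sin(np.radians(a))])),58,[-118,-114,-110,-106,-102])
E
```

```text
0.028229927181894765 [ 0.48377254 -0.11822516  0.06739003] [3.14147782e+00 1.92258332e-05 6.66615850e-01] [0.13701899 0.9010329  0.6872863 ]
-138 [[-0.000, 0.061, 0], -0.042], [ 0.486  -0.1218]
-134 [[0.006, 0.122, 0], -0.087], [ 0.4894 -0.1254]
-130 [[0.016, 0.182, 0], -0.131], [ 0.493  -0.1286]
-126 [[0.031, 0.241, 0], -0.176], [ 0.4969 -0.1316]
-122 [[0.049, 0.299, 0], -0.220], [ 0.5009 -0.1344]

-118 [[0.002, 0.061, 0], -0.044], [ 0.5051 -0.1368]
-114 [[0.009, 0.122, 0], -0.089], [ 0.5095 -0.1389]
-110 [[0.019, 0.182, 0], -0.133], [ 0.5141 -0.1408]
-106 [[0.034, 0.241, 0], -0.178], [ 0.5187 -0.1423]
-102 [[0.053, 0.299, 0], -0.222], [ 0.5234 -0.1435]
```

Request:
{"op": "servo_tool", "data": {"rows": [[[0.0, 0.061, 0], -0.042], [[0.006, 0.122, 0], -0.087], [[0.016, 0.182, 0], -0.131], [[0.031, 0.241, 0], -0.176], [[0.049, 0.299, 0], -0.22], [[0.049, 0.299, 0], -0.22]]}}

```text
time: 16.02
tool_pos: [0.5021, -0.135, 0.0673]
ee_rot: [3.141, 0.0, 1.013]
wrist_force: [0.7, -0.6, -0.0]
width: 0.0263
```

```bash
python3 - <<'E'
from h import *
w=snap('wrist',12)
from bench import robot
o=robot.get_obs();print(o["width"],o["tool_pos"],np.degrees(o["ee_rot"]),o["wrist_force"])
E
```

```text
0.026476649936822225 [ 0.50176299 -0.13471     0.06726616] [-1.79995401e+02  4.63099553e-03  5.79025357e+01] [-0.11879944  0.55275261  0.81014548]
```

View pics/wrist12.png

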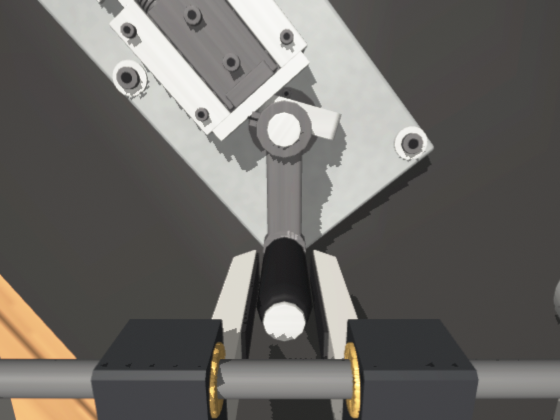

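The crank follows: arm vertical at (285,190) in the tool frame, handle inside the cage. Continuing in 20° steps and feeling the force.

Request:
{"op": "servo_tool", "data": {"rows": [[[0.002, 0.061, 0], -0.044], [[0.009, 0.122, 0], -0.089], [[0.019, 0.182, 0], -0.133], [[0.034, 0.241, 0], -0.178], [[0.053, 0.299, 0], -0.222], [[0.053, 0.299, 0], -0.222]]}}

```text
time: 16.57
tool_pos: [0.5244, -0.1437, 0.0672]
ee_rot: [3.142, 0.0, 1.36]
wrist_force: [0.1, -0.2, 0.3]
width: 0.0264
```

Request:
{"op": "servo_tool", "data": {"rows": [[[0.002, 0.061, 0], -0.044], [[0.009, 0.122, 0], -0.089], [[0.019, 0.182, 0], -0.133], [[0.034, 0.241, 0], -0.178], [[0.053, 0.299, 0], -0.222], [[0.053, 0.299, 0], -0.222]]}}

```text
time: 17.07
tool_pos: [0.5487, -0.1442, 0.0673]
ee_rot: [3.141, -0.0, 1.708]
wrist_force: [-0.0, 0.9, -0.3]
width: 0.0263
```

Request:
{"op": "servo_tool", "data": {"rows": [[[0.002, 0.061, 0], -0.044], [[0.009, 0.122, 0], -0.089], [[0.019, 0.182, 0], -0.133], [[0.034, 0.241, 0], -0.178], [[0.053, 0.299, 0], -0.222], [[0.053, 0.299, 0], -0.222]]}}

```text
time: 17.57
tool_pos: [0.5716, -0.1366, 0.0673]
ee_rot: [3.141, -0.0, 2.056]
wrist_force: [-0.6, 0.6, 0.7]
width: 0.0265
```

```bash
python3 - <<'E'
from h import *
w=snap('wrist',13)
from bench import robot
o=robot.get_obs();print(o["width"],o["tool_pos"],np.degrees(o["ee_rot"]),o["wrist_force"],o["joint_positions"])
S=np.array([.538,-.075]);d=o["tool_pos"][:2]-S;print(np.hypot(*d),np.degrees(np.arctan2(d[1],d[0])))
E
```

```text
0.026241326761846092 [ 0.57138325 -0.13675632  0.06730962] [-1.79992931e+02 -1.94803930e-03  1.17717380e+02] [-0.89984047  0.35808824  0.51593478] [-3.31365921e-01  2.10963000e-01  1.43510663e+00 -6.66631880e-05
  1.49563238e+00 -8.15120456e-01]
0.07020173894547359 -61.605939148560104
```

View pics/wrist13.png

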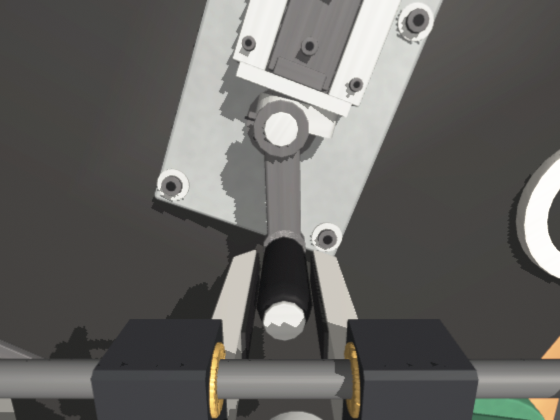

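Request:
{"op": "servo_tool", "data": {"rows": [[[0.002, 0.061, 0], -0.044], [[0.009, 0.122, 0], -0.089], [[0.019, 0.182, 0], -0.133], [[0.019, 0.182, 0], -0.133], [[0.019, 0.182, 0], -0.133]]}}

```text
time: 18.03
tool_pos: [0.5833, -0.129, 0.0673]
ee_rot: [-3.141, 0.0, 2.263]
wrist_force: [-0.6, -0.3, 0.3]
width: 0.0268
```

Request:
{"op": "servo_tool", "data": {"rows": [[[0.002, 0.061, 0], -0.044], [[0.009, 0.122, 0], -0.089], [[0.019, 0.182, 0], -0.133], [[0.019, 0.182, 0], -0.133], [[0.019, 0.182, 0], -0.133]]}}

```text
time: 18.45
tool_pos: [0.5936, -0.1188, 0.0673]
ee_rot: [-3.141, 0.0, 2.472]
wrist_force: [-0.0, -1.9, -0.1]
width: 0.0266
```

Request:
{"op": "servo_tool", "data": {"rows": [[[0.002, 0.061, 0], -0.044], [[0.009, 0.122, 0], -0.089], [[0.009, 0.122, 0], -0.089], [[0.009, 0.122, 0], -0.089]]}}

```text
time: 18.78
tool_pos: [0.5987, -0.1119, 0.0673]
ee_rot: [-3.139, 0.001, 2.612]
wrist_force: [-2.1, -5.1, -0.1]
width: 0.0267
```

```bash
python3 - <<'E'
from h import *
w=snap('wrist',14);s=snap('side',14)
from bench import robot
o=robot.get_obs();print(o["width"],o["tool_pos"],np.degrees(o["ee_rot"]),o["wrist_force"],o["joint_positions"])
S=np.array([.538,-.075]);d=o["tool_pos"][:2]-S;print(np.hypot(*d),np.degrees(np.arctan2(d[1],d[0])))
cv2.imwrite('pics/c17.png',np.hstack([w["pixels"][:,100:460,::-1],cv2.resize(s["pixels"][130:310,185:339,::-1],(360,420),interpolation=cv2.INTER_CUBIC)]))
E
```

```text
0.026801260637360443 [ 0.59868451 -0.11187624  0.06730627] [-1.79856759e+02  2.63866318e-02  1.49673226e+02] [-1.60396241 -5.25933295  0.00651746] [-0.27619026  0.25767248  1.37849991 -0.00254109  1.50560066 -1.31751818]
0.0710103235442933 -31.2858514421686
```

View pics/c17.png

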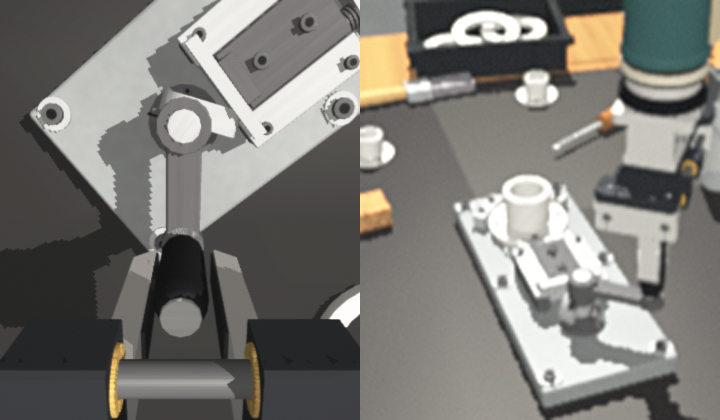

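Clamping load is felt: about 5.4 N against me at α ≈ −31°, with the cam pushing the carriage. Continuing in small steps.

Request:
{"op": "servo_tool", "data": {"rows": [[[0.002, 0.061, 0], -0.044], [[0.004, 0.08, 0], -0.06], [[0.004, 0.08, 0], -0.06]]}}

```text
time: 19.13
tool_pos: [0.6017, -0.1067, 0.0673]
ee_rot: [-3.138, 0.001, 2.707]
wrist_force: [-2.3, -7.2, -1.0]
width: 0.0265
```

Request:
{"op": "servo_tool", "data": {"rows": [[[0.002, 0.061, 0], -0.044], [[0.004, 0.08, 0], -0.06], [[0.004, 0.08, 0], -0.06]]}}

```text
time: 19.38
tool_pos: [0.6042, -0.1008, 0.0673]
ee_rot: [-3.138, 0.001, 2.802]
wrist_force: [-1.7, -6.7, -0.3]
width: 0.0268
```

Request:
{"op": "servo_tool", "data": {"rows": [[[0.002, 0.061, 0], -0.044], [[0.004, 0.08, 0], -0.06], [[0.004, 0.08, 0], -0.06]]}}

```text
time: 19.63
tool_pos: [0.6063, -0.0945, 0.0673]
ee_rot: [-3.139, 0.001, 2.896]
wrist_force: [-0.6, -6.1, 0.4]
width: 0.0268
```

```bash
cat > st.py <<'E'
from h import *
from bench import robot
o=robot.get_obs();S=np.array([.538,-.075]);d=o["tool_pos"][:2]-S;a=np.arctan2(d[1],d[0]);f=o["wrist_force"]
print('w',o["width"],'r',np.hypot(*d),'alpha',np.degrees(a),'yaw',np.degrees(o["ee_rot"][2]),'Ftan',f[1]*np.cos(a)-f[0]*np.sin(a),'Frad',f[0]*np.cos(a)+f[1]*np.sin(a),o["time"],o["joint_positions"][5])
E
python3 st.py
```

```text
w 0.026814737240903937 r 0.0710342350572575 alpha -15.909399516333542 yaw 165.91921887168536 Ftan -6.0331014174456845 Frad 1.1075409872386106 19.6333 -1.5698421666576496
```

Request:
{"op": "servo_tool", "data": {"rows": [[[0.002, 0.061, 0], -0.044], [[0.004, 0.08, 0], -0.06], [[0.004, 0.08, 0], -0.06]]}}

```text
time: 19.88
tool_pos: [0.6078, -0.0878, 0.0674]
ee_rot: [-3.139, 0.001, 2.99]
wrist_force: [-0.6, -4.9, 0.1]
width: 0.0264
```

Request:
{"op": "servo_tool", "data": {"rows": [[[0.002, 0.061, 0], -0.044], [[0.004, 0.08, 0], -0.06], [[0.004, 0.08, 0], -0.06]]}}

```text
time: 20.13
tool_pos: [0.6085, -0.0804, 0.0674]
ee_rot: [-3.141, 0.001, 3.085]
wrist_force: [1.4, -3.8, -1.1]
width: 0.0265
```

```bash
python3 st.py
```

```text
w 0.026516978976742673 r 0.07074880365404142 alpha -4.414875982997069 yaw 176.7556118935367 Ftan -3.728116025501681 Frad 1.7133778674653373 20.1333 -1.7374991060898193
```

Request:
{"op": "servo_tool", "data": {"rows": [[[0.001, 0.04, 0], -0.03], [[0.002, 0.06, 0], -0.044], [[0.002, 0.06, 0], -0.044]]}}

```text
time: 20.38
tool_pos: [0.6086, -0.0746, 0.0674]
ee_rot: [3.141, 0.001, -3.128]
wrist_force: [0.1, -1.0, -1.0]
width: 0.0264
```

Request:
{"op": "servo_tool", "data": {"rows": [[[0.001, 0.04, 0], -0.03], [[0.002, 0.06, 0], -0.044], [[0.002, 0.06, 0], -0.044]]}}

```text
time: 20.63
tool_pos: [0.6083, -0.069, 0.0674]
ee_rot: [3.14, 0.0, -3.058]
wrist_force: [0.5, -0.6, -0.8]
width: 0.0268
```

```bash
python3 st.py
```

```text
w 0.02683450478387163 r 0.07053850694694803 alpha 4.888162113565813 yaw -175.21825898412783 Ftan -0.5925774787577754 Frad 0.4422739039795732 20.6333 -1.8610366344739873
```

About on the nose (force near 0 at α ≈ 1–5°). Continuing 18° further for the flat.

Request:
{"op": "servo_tool", "data": {"rows": [[[0.001, 0.04, 0], -0.03], [[0.002, 0.06, 0], -0.044], [[0.002, 0.06, 0], -0.044]]}}

```text
time: 20.88
tool_pos: [0.6076, -0.0641, 0.0674]
ee_rot: [3.14, 0.0, -2.989]
wrist_force: [0.2, 0.8, -0.6]
width: 0.0264
```

Request:
{"op": "servo_tool", "data": {"rows": [[[0.001, 0.04, 0], -0.03], [[0.002, 0.06, 0], -0.044], [[0.002, 0.06, 0], -0.044]]}}

```text
time: 21.13
tool_pos: [0.6067, -0.0597, 0.0675]
ee_rot: [3.14, 0.0, -2.919]
wrist_force: [-0.3, -0.1, 0.2]
width: 0.0265
```

Request:
{"op": "servo_tool", "data": {"rows": [[[0.001, 0.04, 0], -0.03], [[0.002, 0.06, 0], -0.044], [[0.002, 0.06, 0], -0.044]]}}

```text
time: 21.38
tool_pos: [0.6053, -0.0543, 0.0675]
ee_rot: [3.139, 0.0, -2.85]
wrist_force: [-1.1, 3.1, 1.1]
width: 0.0267
```

```bash
python3 st.py; python3 - <<'E'
from h import *
w=snap('wrist',15)
E
```

```text
w 0.026665050492049463 r 0.07036095183718087 alpha 17.08892969066073 yaw -163.30878121741253 Ftan 3.2638006027216924 Frad -0.18947861078056483 21.3833 -2.046683622918446
```

View pics/wrist15.png

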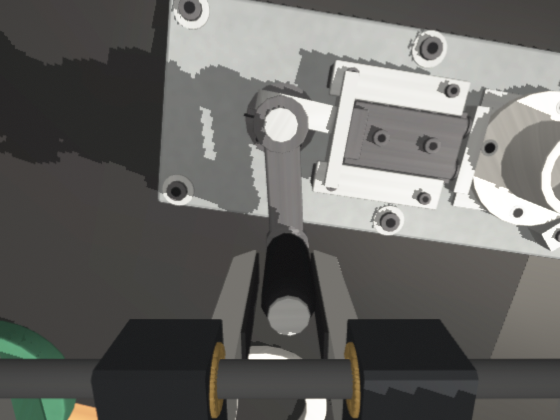

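Now the cam pulls with me (+3.3 N) at α ≈ 17°, so the follower is over the nose. Continuing to where the pull dies.

Request:
{"op": "servo_tool", "data": {"rows": [[[0.001, 0.03, 0], -0.015], [[0.002, 0.045, 0], -0.03], [[0.002, 0.045, 0], -0.03]]}}

```text
time: 21.68
tool_pos: [0.6043, -0.0519, 0.0674]
ee_rot: [3.141, 0.0, -2.802]
wrist_force: [-1.3, 2.6, 0.9]
width: 0.0265
```

```bash
python3 st.py
```

```text
w 0.026523351669893804 r 0.07021332126096962 alpha 19.251080336921902 yaw -160.5340922469961 Ftan 2.8672816152238485 Frad -0.3821342180710774 21.6833 -2.0901907874289463
```

Request:
{"op": "servo_tool", "data": {"rows": [[[0.001, 0.03, 0], -0.015], [[0.002, 0.045, 0], -0.03], [[0.002, 0.045, 0], -0.03]]}}

```text
time: 21.93
tool_pos: [0.603, -0.0498, 0.0673]
ee_rot: [-3.14, -0.0, -2.755]
wrist_force: [-0.2, 0.2, 0.3]
width: 0.0267
```

```bash
python3 st.py
```

```text
w 0.026715080409361564 r 0.06970445409423152 alpha 21.15711961066037 yaw -157.85203750878685 Ftan 0.2556807914560572 Frad -0.11752765617348526 21.9333 -2.1325837708070523
```

Request:
{"op": "servo_tool", "data": {"rows": [[[0.001, 0.03, 0], -0.015], [[0.002, 0.045, 0], -0.03], [[0.002, 0.045, 0], -0.03]]}}

```text
time: 22.18
tool_pos: [0.6016, -0.0468, 0.0673]
ee_rot: [-3.14, -0.0, -2.708]
wrist_force: [1.0, -2.7, -0.5]
width: 0.0265
```

```bash
python3 st.py;  python3 - <<'E'
from h import *
w=snap('wrist',16)
E
```

```text
w 0.02648890619029476 r 0.06960609474225127 alpha 23.88348088029582 yaw -155.1574996888999 Ftan -2.868072735369562 Frad -0.14170280266066737 22.1833 -2.174851928285194
```

View pics/wrist16.png

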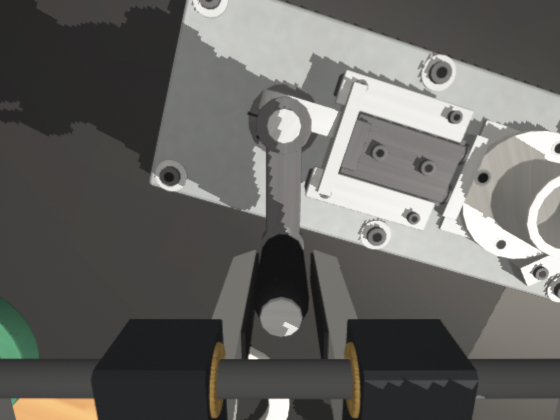

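Resistance is now 2.9 N against me at α ≈ 23–24°, so the follower is in the flat. Back off slightly, open and withdraw upward.

Request:
{"op": "servo_tool", "data": {"rows": [[[0, -0.015, 0], 0], [[0, -0.015, 0], 0], [[0, -0.015, 0], 0]]}}

```text
time: 22.48
tool_pos: [0.602, -0.0469, 0.0673]
ee_rot: [3.141, -0.0, -2.709]
wrist_force: [-0.3, -0.1, 0.1]
width: 0.0265
```

Request:
{"op": "servo_tool", "data": {"rows": [[[0, 0, 0], 0], [[0, 0, 0], 0], [[0, 0, 0], 0], [[0, 0, 0], 0], [[0, 0, 0], 0], [[0, 0, 0], 0], [[0, 0, 0], 0]], "grip": -0.4}}

```text
time: 23.07
tool_pos: [0.602, -0.047, 0.0674]
ee_rot: [-3.142, -0.0, -2.709]
wrist_force: [0.9, -0.5, -0.3]
width: 0.0649
```

Request:
{"op": "servo_tool", "data": {"rows": [[[0, 0, -0.2], 0], [[0, 0, -0.6], 0], [[0, 0, -1], 0], [[0, 0, -1], 0]]}}

```text
time: 23.4
tool_pos: [0.6059, -0.0477, 0.1556]
ee_rot: [-3.134, 0.011, -2.709]
wrist_force: [0.2, 0.1, 1.9]
width: 0.0658
```

Request:
{"op": "servo_tool", "data": {"rows": [[[0, 0, -0.3], 0], [[0, 0, -0.7], 0], [[0, 0, -1], 0], [[0, 0, -1], 0]]}}

```text
time: 23.73
tool_pos: [0.6045, -0.0475, 0.2341]
ee_rot: [-3.135, 0.009, -2.709]
wrist_force: [-0.1, -0.6, 1.5]
width: 0.066
```

```bash
python3 st.py;  python3 - <<'E'
from h import *
w=snap('wrist',17);s=snap('side',17)
cv2.imwrite('pics/c18.png',np.hstack([w["pixels"][:,160:560,::-1],cv2.resize(s["pixels"][130:310,185:339,::-1],(360,420),interpolation=cv2.INTER_CUBIC)]))
E
```

```text
w 0.06599399062385125 r 0.07200371171543117 alpha 22.443468659303 yaw -155.21336422757733 Ftan -0.49208611381509076 Frad -0.3089057375835692 23.7333 -2.1752309300827775
```

View pics/c18.png

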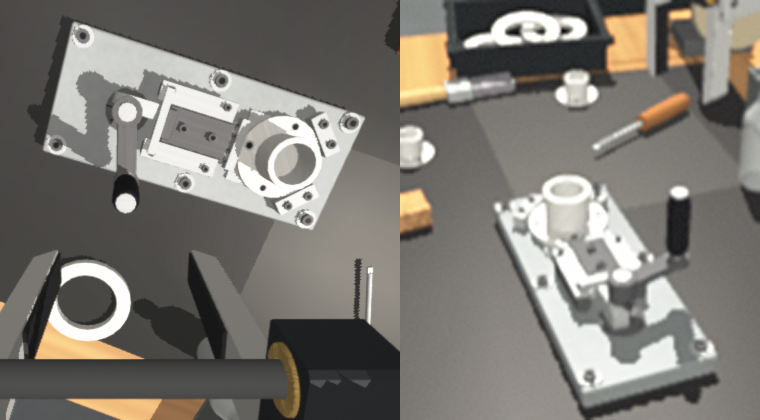

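```bash
python3 - <<'E'
from h import *
w=snap('wrist',18)
cv2.imwrite('pics/c19.png',cv2.resize(w["pixels"][70:240,260:540,::-1],None,fx=2.8,fy=2.8,interpolation=cv2.INTER_CUBIC))
N=np.array([.5134,.0971]);th=np.radians(8.0);ex=np.array([np.cos(th),np.sin(th)]);ey=np.array([-np.sin(th),np.cos(th)]);S=N-.174*ey
from bench import robot
print(robot.get_obs()["time"],proj(w,[[*N,.034],[*N,.076]]).round(1).tolist())
p=ray(w,[(285.5,203)],.153)[0,:2]-S;print('crank',np.hypot(*p),np.degrees(np.arctan2(p[1],p[0])))
E
```

```text
23.8833 [[437.3, 160.6], [454.0, 166.9]]
crank 0.06647835377460357 25.51122923090538
```

View pics/c19.png

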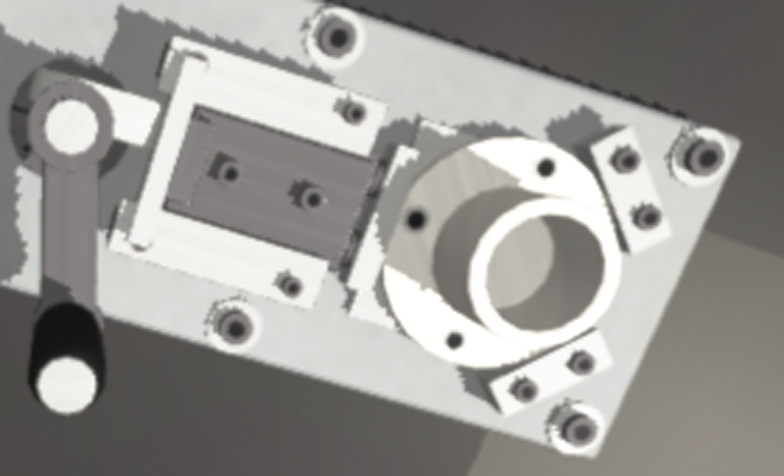

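Request:
{"op": "servo_tool", "data": {"rows": [[[0, 0, 0], 0], [[0, 0, 0], 0], [[0, 0, 0], 0], [[0, 0, 0], 0], [[0, 0, 0], 0], [[0, 0, 0], 0]]}}

```text
time: 24.38
tool_pos: [0.6019, -0.0471, 0.2271]
ee_rot: [3.141, -0.0, -2.709]
wrist_force: [-0.2, -0.6, 0.1]
width: 0.0658
```

```bash
python3 - <<'E'
from h import *
s=snap('side',19);a=load('side17')["pixels"].astype(int);b=s["pixels"].astype(int)
d=np.abs(a-b)[180:310,210:330].max(2);print('changed px fixture',(d>40).sum())
t=snap('top',19)
E
```

```text
changed px fixture 0
```

View pics/top19.png

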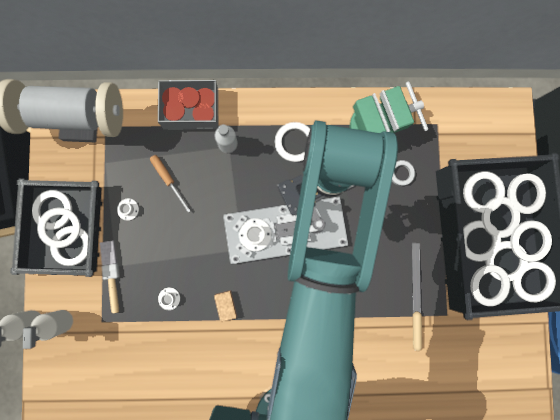

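The top view shows the casting in the nest at (255,235) and every bystander where it was. The crank is hidden under the arm here but did not move between the two side views. Handing in.

```bash
python3 -c "
from bench import robot
print(robot.close_job())"
```

```text
the job is handed in; nothing more can be done
None
```

The casting is clamped and the job was handed in at about 24.5 s of robot time.

**What I did:** I picked up the 90 mm casting, set it flange down in the nest about 5 mm short on the jaw's side, and let go. Then I turned the crank about 165° counterclockwise with the fingers in a loose 26.5 mm cage around the handle. They did not squeeze it, and the largest force I read at the wrist while cranking was about 7.6 N.

**What I felt at the handle:**
- up to about 7 N against me while clamping
- none on the nose, with the arm at about 5–9°
- about 3 N with me after the nose
- about 3 N against me in the flat, with the arm at about 23° (15° from the fixture's +x)

I then opened the fingers and lifted clear.

**Last checks:**
- **Casting:** in the wrist view the flange lies against both blocks with the jaw on it, and the end of the cam's lobe faces the follower.
- **Stability:** two side views 0.6 s apart showed no change at the fixture, and the wrist force was near 0.
- **Other things on the bench:** none visible in the top view had moved; the arm hid the crank and handle there.

**What disagreed:**
- The real fingertips sit about 33 mm behind the reported TCP. My first grasp therefore closed above the neck; I measured the offset and repeated it.
- The side camera put the fixture about 5 mm lower in y than the other two cameras. I used the wrist view, which matched the jaw and block spacing to within 0.5 mm.
- My last camera estimate of the crank gave 25.5° at a radius of 66 mm instead of 70 mm, so it is only good to a few degrees.

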